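# Dose glaze sample cups with mixing balls at the hopper

### The arm

A 6-joint arm with a two-finger parallel gripper is mounted at the origin on the work surface. World frame = base frame: x ahead of the robot, y to its left, z up, the work surface at z = 0. Lengths are in mm, angles in rad, forces in N, time in s.
With the tool pointing down it reaches from about 275 to 750 mm from the base axis. Payload 10.2 kg.
Tool frame: the origin (TCP) lies at the very end of the fingers, on their centre line; the grasp point (between the pads) lies 19 mm behind it; x points along the fingers, y is the direction in which the jaws open and shut, and the axes are right-handed (so a half turn about x gives the same grasp; the last joint's range is limited). The gripper opens to 85 mm and grips with 20 to 120 N. Pads are 22 mm wide; open, the fingers measure 114 mm over their backs; the gripper's body (76 mm by 85 mm) begins 54 mm behind the grasp point. The pads swing forward as they close: fully open they stand 13 mm farther back than shut.
Start: joints at [0.999, 0.313, 1.498, -0, 1.331, -0.223], TCP at [179.442, 493.388, 231.294] pointing down, gripper open.
Joint ranges: [-2.94, 2.94], [-0.97, 2.17], [0.19, 2.56], [-1.23, 4.37], [0.02, 3.11], [-2.88, 2.88]. Speed limits (rad/s): [2.39, 2.39, 3.01, 3.14, 3.14, 3.14].

### API

Orientations are given as a unit quaternion [w, x, y, z].
In Python, from rig import ctrl, viewer, order gives the robot as it stands. The module is installed in compiled form; this text tells all that it offers.
- The arm moves only by the tool carry_out, never from a script. Its argument "deltas" is a list of rows, each a list of 7 numbers: the gripper command: -1 is fully open, 1 is shut, values between are in proportion, then the shift along the tool's x, y, z in mm, then the turn, a rotation vector about the tool's x, y, z in degrees. A call has exactly 5 rows; each row is the pose to reach, as a shift and turn from the pose commanded when the call began, along the tool's axes at that moment; what a row does not reach only later rows make up. A row lasts 1/8 s, in which the tool goes at most 62.5 mm and 10.7 degrees, less where a joint would pass 70% of its speed; a pose out of reach is approached as far as the arm can. A call with a gripper value outside its range is refused whole. The fingers move at their own pace and stop on an object; "newtons" is the grip in N (left out, the last holds). Time passes only in rows, so rows that repeat a pose let the fingers close, or fill a call up. It gives the time, the measured TCP pose, the force and the opening at its end, in the units of the state.
- ctrl.sense(): the state, without advancing time (a new reading comes with each control period).
- viewer.capture(name): name is "scene" or "side" or "wrist"; returns the picture (384x512x3 uint8, red, green, blue); there is no depth.
- viewer.calibration(name): a dict with "fx", "fy", "cx", "cy" (pixels), "xyz" and "attitude" of the camera in the world; the wrist camera has in their place "T_tool_cam" (4x4, takes a point from camera to tool coordinates, whose origin is the TCP and whose axes are the tool frame's). Camera axes: x right, y down, z forward; pixel columns grow to the right and rows downward; lengths in mm; the calibration is good to about 2 mm. A picture is of the moment at which its call begins: read the wrist's pose just before it. calibration takes no time and is no camera call.
- order.finish_job(): hands the job in, once; it reports no verdict.
The state is a dict: "time_s": time; "joints": joint angles; "dq": joint speeds; "tau": joint torques, N m; "eef_pos": TCP position; "ee_rot": TCP orientation; "force": force on the tool from outside, world axes, zero at the start; "wrist_torque": the same for the moment, N m; "grip_width": opening from 0.0 (shut) to 1.0 (fully open).
Only numpy, scipy, OpenCV 4.12 (cv2) and the standard library are available. Lean on these libraries where they do the work, as an engineer would, in place of code of your own. Each camera call takes 0.05 s, during which the arm holds its last target. There are 200 camera calls.

### The job

Stand every glaze sample cup on the bench upright in a nest of the blue carrier, slide the carrier along its rail to the station detents to bring each cup under the hopper's spout, and give each exactly one mixing ball by pulling the shutter fully open and then fully closing it. When all have their ball, bring the carrier with all the cups back to its home end, then set the cups upright on the red mat again with their balls in them. Leave the shutter closed, the carrier home and the spare balls in the hopper, and do not disturb the jar, the bowl and the brush.

Things in the scene. Friction and masses are not known exactly. Their poses are not given: they have to be found in the camera images.
- feeder: fixed feeder: an aluminium rail along its own y (18 high, 50 wide, from y = -450 to +230) and a green hopper. Origin on the bench straight below the spout; x points away from the robot, z up. The clear ball tube (32 wide, flared green top up to 295 high) stands at x = +40 above the shutter, the green column at x = 93 to 113; all of the hopper lies within 35 of y = 0
- spout (a point): centre of the lower mouth of the hopper's white spout, a square chute 40 wide outside, 32 inside, 114 above the bench; a cup standing in a nest passes 12 below it; a ball falls straight down from it
- shutter (a joint): shutter slide, in m: 0 fully closed, 0.040 fully open; opens along the feeder's -x (towards the robot), needs about 2 N, stays where left. Its pocket holds one ball: opened fully it carries one ball over the spout, which drops it, and holds back the rest; closed fully, the next ball drops into the pocket. One full open-and-close releases one ball
- shutter_knob (a point): centre of the top of the red shutter knob, an upright block 16 (feeder x) by 24 (feeder y), 55 high, top 207 above the bench, standing on a slide bar 20 wide whose top is 154 above the bench; closed, it is at feeder x = -80, y = 0. Pinch it from above by its top 40 mm and pull 40 mm to open, push back to close
- carrier (a joint): position of the blue carrier on the rail, in m, growing along the feeder's +y: 0 = home end stop (loading end), range to 0.29. Spring detents at 0 (home), 0.130 (nest a under the spout), 0.205 (nest b), 0.280 (nest c) capture within about 4 mm and take about 5 N to leave; elsewhere it slides with about 1 N and stays where left. Starts at 0 to 0.03
- nest_a (a point): centre of the floor of nest a, the one nearest the hopper at home: a square recess 60 by 60 inside, with a rim 8 high all round, floor 32 above the bench, marked with a white disc; x and y axes as the feeder's. At home the nests a, b, c are at feeder y = -130, -205, -280, x = 0
- nest_b (a point): centre of the floor of nest b, the middle one; like nest a, 75 further along the feeder's -y
- nest_c (a point): centre of the floor of nest c, the last one; like nest a, 150 further along the feeder's -y
- carrier_handle (a point): centre of the top of the yellow handle post at the -y end of the carrier, 115 beyond nest c: an upright block 30 (feeder x) by 20 (feeder y), 50 high, its top 82 above the bench; pinch it from above to push or pull the carrier
- mat: fixed red packing mat, 130 (x) by 340 (y), 4 thick, on the robot's side of the rail; the cups start standing on it and return to it; origin at the centre of its underside, axes as the feeder's
- cup1: open round pottery sample cup, white glaze, 70 high, outside diameter 52 at the foot and 58 at the rim, wall 3, inner floor 5 above the underside, about 120 g; origin at the centre of its underside, z up out of its mouth; may be absent (then not on the bench)
- cup2: open round pottery sample cup, terracotta red-brown glaze, 70 high, outside diameter 52 at the foot and 58 at the rim, wall 3, inner floor 5 above the underside, about 120 g; origin at the centre of its underside, z up out of its mouth; may be absent (then not on the bench)
- cup3: open round pottery sample cup, dark grey glaze, 70 high, outside diameter 52 at the foot and 58 at the rim, wall 3, inner floor 5 above the underside, about 120 g; origin at the centre of its underside, z up out of its mouth; may be absent (then not on the bench)
- ball1_center (a point): centre of a blue-glazed ceramic mixing ball, 24 in diameter, 19 g; at the start it lies in the shutter's pocket, next to be released
- ball2_center (a point): centre of a blue-glazed ceramic mixing ball, 24 in diameter, 19 g; at the start it is number 2 from below in the hopper's tube
- ball3_center (a point): centre of a blue-glazed ceramic mixing ball, 24 in diameter, 19 g; at the start it is number 3 from below in the hopper's tube
- ball4_center (a point): centre of a blue-glazed ceramic mixing ball, 24 in diameter, 19 g; at the start it is number 4 from below in the hopper's tube
- ball5_center (a point): centre of a blue-glazed ceramic mixing ball, 24 in diameter, 19 g; at the start it is number 5 from below in the hopper's tube
- glaze_jar: bystander: amber glaze jar with a white cap, diameter 60, 90 high; origin at the centre of its underside
- bowl: bystander: white bowl, diameter 100, 45 high; origin at the centre of its underside
- brush: bystander: brush lying on the bench; origin at its underside
Mind the look-alikes: they are no part of the job. What is shaped like the cup1 but green or turquoise is not meant.

How it is judged:
By the outcome, as a careful person would: the job done as asked, in the order asked, and still so for the second after the job is handed in, with the robot touching nothing.
Of cup1, cup2, cup3 only 2 to 3 are there at a start; the rules pass over those that are not, and their reading is None.
At some moment in a run one of cup1, cup2, cup3 may be knocked a few centimetres aside while the robot is not near it.
Once in a run the grip may slacken for a moment while it holds something.
It also fails if it takes over 210 s, if anything falls off the work surface, if the arm or the gripper's body presses on something with over 40 N, if the wrist force passes 120 N, or if a joint passes its speed limit or range.

## Working session

There is one attempt and no reset: what is moved stays moved. The work goes in short steps, Python scripts to look and compute and a tool call to move; the robot and the scene stay as the last step left them, time stands still between calls to the robot, and variables do not carry over. Pictures are saved under pics/ and viewed, about 12 in all and at most 16, crops included, and the job is handed in when it is done.

Besides the shell and the picture viewer there is one more tool, called after "Call:" as name(argument=value, ...) on one line, values as JSON. carry_out: Moves the arm, as the interface text tells. Its arguments: {"type":"object","properties":{"deltas":{"type":"array"},"newtons":{"type":"number"}},"required":["deltas"]}

```bash
mkdir -p pics; cat > h.py <<'E'
import numpy as np, cv2
from scipy.spatial.transform import Rotation as R
from rig import ctrl, viewer, order
def q2R(q): return R.from_quat([q[1],q[2],q[3],q[0]]).as_matrix()
def cam(name,s=None):
    c=viewer.calibration(name)
    K=np.array([[c['fx'],0,c['cx']],[0,c['fy'],c['cy']],[0,0,1.]])
    T=np.eye(4)
    if name=='wrist':
        s=s or ctrl.sense(); T[:3,:3]=q2R(s['ee_rot']);T[:3,3]=s['eef_pos']
        T=T@np.array(c['T_tool_cam'])
    else:
        a=np.array(c['attitude']); T[:3,:3]=a if a.shape==(3,3) else q2R(a); T[:3,3]=c['xyz']
    return K,T
def ray(KT,px,z):
    K,T=KT; d=T[:3,:3]@np.linalg.solve(K,[px[0],px[1],1.]); o=T[:3,3]
    return o+d*(z-o[2])/d[2]
def proj(KT,p):
    K,T=KT; q=T[:3,:3].T@(np.array(p,float)-T[:3,3]); q=K@q; return q[:2]/q[2]
def snap(name,fn):
    s=ctrl.sense(); KT=cam(name,s); im=viewer.capture(name)
    cv2.imwrite('pics/'+fn,cv2.cvtColor(im,cv2.COLOR_RGB2BGR)); return im,KT
E
python3 - <<'E'
from h import *
s=ctrl.sense();print({k:np.round(v,3) for k,v in s.items()})
for n in('scene','side','wrist'):
    im,KT=snap(n,n+'0.png');print(n,viewer.calibration(n));np.save(n+'0.npy',im)
a=[cv2.imread(f'pics/{n}0.png') for n in('scene','side')]
E
```

```text
{'time_s': np.float64(0.0), 'joints': array([ 0.999,  0.313,  1.498, -0.   ,  1.331, -0.223]), 'dq': array([ 0.001,  0.002, -0.   ,  0.001,  0.   , -0.   ]), 'tau': array([ 0.0000e+00, -4.1227e+01, -2.5974e+01, -0.0000e+00,  4.0000e-03,
       -0.0000e+00]), 'eef_pos': array([179.3  , 493.159, 230.736]), 'ee_rot': array([ 0.696,  0.122,  0.697, -0.123]), 'force': array([-0.001, -0.071, -0.097]), 'wrist_torque': array([ 0.005, -0.024,  0.003]), 'grip_width': np.float64(0.999)}
scene {'fx': 429.11019687802457, 'fy': 429.11019687802457, 'cx': 257.2636276192493, 'cy': 191.10842085561904, 'xyz': array([1120.5134824 ,  309.89730879, 1088.09380565]), 'attitude': array([-0.16110888,  0.5036074 ,  0.80533175, -0.26807515])}
side {'fx': 487.9435980459984, 'fy': 487.9435980459984, 'cx': 251.85118126693334, 'cy': 200.23820124946835, 'xyz': array([  59.33122133, -697.13548793, 1206.43595141]), 'attitude': array([-0.32320763,  0.90841862, -0.248067  ,  0.09367605])}
wrist {'fx': 280.43853258000524, 'fy': 280.43853258000524, 'cx': 255.6319491830533, 'cy': 195.3546511425361, 'T_tool_cam': array([[ 7.94074049e-07, -2.93274599e-01,  9.56028247e-01,
        -1.42346408e+02],
       [ 9.99999992e-01, -1.20127938e-04, -3.76814671e-05,
        -7.94780826e-01],
       [ 1.25896719e-04,  9.56028240e-01,  2.93274597e-01,
        -7.65817184e+01],
       [ 0.00000000e+00,  0.00000000e+00,  0.00000000e+00,
         1.00000000e+00]])}
```

View pics/scene0.png

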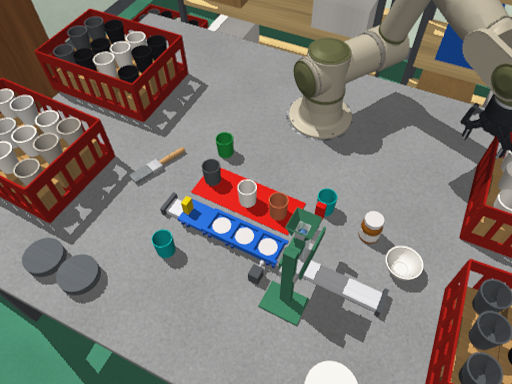

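View pics/side0.png

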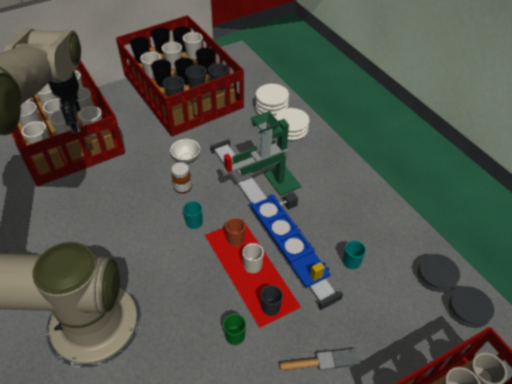

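The scene shows grey (211,172), white (247,193) and terracotta (278,206) cups on the red mat. The look-alikes are green (225,145) and turquoise (327,201) and (163,243). The nest discs are at (222,225), (244,236) and (267,246), and the red knob is near (321,208).

```bash
python3 - <<'E'
from h import *
crop=cv2.resize(cv2.imread('pics/scene0.png')[140:310,150:400],None,fx=3,fy=3,interpolation=2);cv2.imwrite('pics/c0.png',crop)
for n in('scene','side'):
    im=cv2.imread(f'pics/{n}0.png');KT=cam(n);hsv=cv2.cvtColor(im,cv2.COLOR_BGR2HSV);H,S,V=cv2.split(hsv)
    roi=np.zeros(H.shape,bool)
    if n=='scene': roi[130:300,150:400]=1
    else: roi[140:330,160:370]=1
    def comps(m,z,lab,mn=15):
        c,l,st,ce=cv2.connectedComponentsWithStats((m&roi).astype(np.uint8))
        for i in range(1,c):
            if st[i,4]>=mn: print(n,lab,ce[i].round(1),st[i].tolist(),ray(KT,ce[i],z)[:2].round(1))
    comps((S<60)&(V>190),32,'white',40)
    comps((H>20)&(H<32)&(S>150),82,'yellow')
    red=((H<6)|(H>174))&(S>180)&(V>90)
    comps(red,207,'red',20)
    # mat corners
    c,l,st,ce=cv2.connectedComponentsWithStats((red&roi).astype(np.uint8));i=1+np.argmax(st[1:,4])
    pts=np.argwhere(l==i)[:,::-1].astype(np.float32)
    w=np.array([ray(KT,p,4)[:2] for p in pts],np.float32)
    print(n,'mat rect',cv2.minAreaRect(w))
    blue=(H>105)&(H<125)&(S>150);c,l,st,ce=cv2.connectedComponentsWithStats((blue&roi).astype(np.uint8));i=1+np.argmax(st[1:,4])
    w=np.array([ray(KT,p,40)[:2] for p in np.argwhere(l==i)[:,::-1]],np.float32);print(n,'blue',cv2.minAreaRect(w))
E
```

```text
scene white [310.3 132. ] [300, 130, 19, 6, 75] [122.9   8.4]
scene white [154.4 164.3] [150, 159, 11, 11, 80] [ 472.8 -389.6]
scene white [247.7 187.6] [238, 179, 19, 16, 68] [426.1 -76.4]
scene white [176.3 207.6] [169, 199, 14, 17, 147] [ 585.1 -234.5]
scene white [374.1 218.6] [365, 211, 19, 16, 246] [366.9 306.5]
scene white [221.4 225. ] [213, 217, 18, 16, 230] [579.7 -83.7]
scene white [244.1 235.5] [235, 228, 19, 16, 240] [582.4  -8.5]
scene white [267.5 246.3] [258, 238, 20, 17, 256] [584.9  66.3]
scene white [394.1 263.3] [385, 246, 15, 32, 195] [482.8 397.8]
scene white [298.9 265.7] [297, 260, 6, 13, 45] [601.9 168.5]
scene white [312.  269.5] [304, 261, 17, 18, 180] [596.8 204.4]
scene white [360.6 290.9] [343, 278, 39, 22, 532] [598.6 340.9]
scene yellow [186.7 204.7] [181, 196, 12, 18, 143] [ 588.8 -187.4]
scene red [245.7 199.9] [192, 168, 113, 67, 2266] [577.8   0.6]
scene red [320.1 208.9] [315, 202, 11, 16, 121] [522.2 178.7]
scene mat rect ((441.34393310546875, -71.27857971191406), (336.7642517089844, 128.45877075195312), 87.93611145019531)
scene blue ((588.0505981445312, -47.75721740722656), (318.220703125, 92.80301666259766), 87.7830810546875)
side white [183.9 151.7] [177, 145, 14, 14, 156] [471.3 422.2]
side yellow [316.8 270.7] [311, 263, 13, 16, 145] [ 565.1 -207.4]
side red [228.1 162.2] [225, 155, 6, 17, 69] [499.5 155.1]
side red [250.8 275.9] [206, 223, 94, 104, 2968] [ 366.8 -194.6]
side mat rect ((439.46337890625, -71.19012451171875), (336.7093505859375, 126.53543853759766), 87.86184692382812)
side blue ((578.0935668945312, -54.149627685546875), (326.85260009765625, 86.83619689941406), 87.78129577636719)
```

View pics/c0.png

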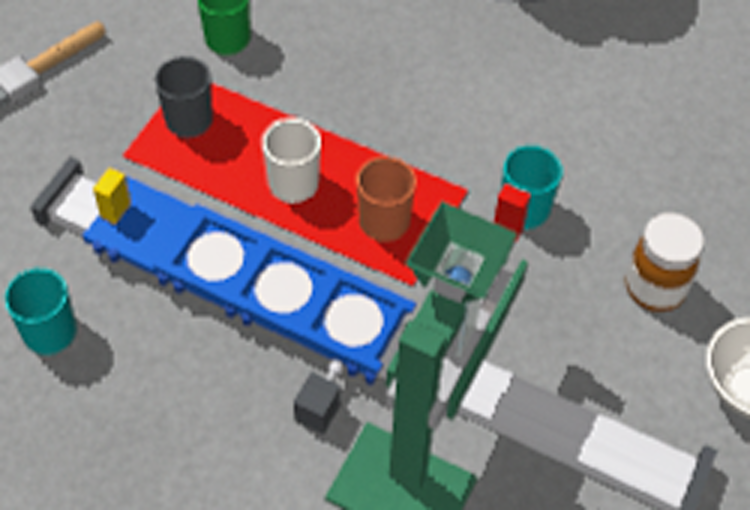

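The crop confirms it: the three mat cups are dark grey, white and terracotta, and the green and turquoise ones are off the mat. Next I need the alignment turn and the knob position.

```bash
python3 - <<'E'
from h import *
s=ctrl.sense();M=q2R(s['ee_rot']);print(M.round(3))
def tri(a,b):
    A=[];B=[]
    for n,p in(('scene',a),('side',b)):
        K,T=cam(n);d=T[:3,:3]@np.linalg.solve(K,[*p,1]);d/=np.linalg.norm(d);P=np.eye(3)-np.outer(d,d);A.append(P);B.append(P@T[:3,3])
    return np.linalg.solve(sum(A),sum(B))
print('knob',tri((320.1,208.9),(228.1,162.2)),'handle',tri((186.7,204.7),(316.8,270.7)))
fx=np.array([.9993,-.0355,0]);fy=np.array([.0355,.9993,0])
for y in(fx,-fx):
    x=np.array([0,0,-1.]);G=np.c_[x,y,np.cross(x,y)]
    print('turn',np.degrees(R.from_matrix(M.T@G).as_rotvec()),'toolz',G[:,2])
# cups rims approx z=74
K=cam('scene')
for nm,p in(('grey',(212,166)),('white',(247.5,187)),('terra',(278.5,201))): print(nm,ray(K,p,74))
E
```

```text
[[-0.     0.342  0.94 ]
 [-0.001  0.94  -0.342]
 [-1.    -0.001 -0.   ]]
knob [508.47092771 174.67778454 185.22059248] handle [ 576.16026226 -198.05584092   59.1191907 ]
turn [7.20507963e+01 2.30513182e-02 5.20494862e-02] toolz [-0.0355 -0.9993 -0.    ]
turn [-1.07949189e+02 -5.67104269e-02  2.51155236e-02] toolz [0.0355 0.9993 0.    ]
grey [ 427.18967875 -197.62186069   74.        ]
white [451.91713512 -62.58768877  74.        ]
terra [458.20687936  41.01090827  74.        ]
```

Call:
carry_out(deltas=[[-1,-14,-38,45,10,0,0],[-1,-28,-76,90,20,0,0],[-1,-42,-114,135,30,0,0],[-1,-56,-152,180,40,0,0],[-1,-70,-190,225,50,0,0]], newtons=40)

```text
time_s: 0.78
eef_pos: [326.4, 236.2, 301.7]
ee_rot: [0.578, 0.407, 0.578, -0.407]
force: [1.4, 1.0, -0.6]
grip_width: 0.997
```

```bash
cat >> h.py <<'E'
FX=np.array([.9993,-.0355,0]);FY=np.array([.0355,.9993,0])
G=np.c_[[0,0,-1.],FX,-FY]
def togo(p,s=None):
    s=s or ctrl.sense();M=q2R(s['ee_rot'])
    print('t',round(float(s['time_s']),2),'pos',np.round(s['eef_pos'],1),'F',np.round(s['force'],1),'w',round(float(s['grip_width']),3),'j6',round(float(s['joints'][5]),2))
    print('togo',(M.T@(np.array(p)-s['eef_pos'])).round(1),'turn',np.degrees(R.from_matrix(M.T@G).as_rotvec()).round(2))
E
python3 -c "
from h import *
togo([480,40,300])"
```

```text
t 0.78 pos [326.4 236.2 301.7] F [ 1.4  1.  -0.6] w 0.997 j6 -0.01
togo [  1.7  78.5 236.5] turn [ 2.173e+01 -0.000e+00 -1.000e-02]
```

Call:
carry_out(deltas=[[-1,0,20,50,6,0,0],[-1,0,40,100,12,0,0],[-1,0,60,150,18,0,0],[-1,0,78,200,22,0,0],[-1,0,78,237,22,0,0]])

```text
time_s: 1.4
eef_pos: [481.4, 40.1, 300.6]
ee_rot: [-0.491, -0.509, -0.491, 0.509]
force: [0.2, -0.1, -0.4]
grip_width: 0.995
```

```bash
python3 -c "
from h import *
togo([480,40,300])
snap('wrist','w1.png')"
```

```text
t 1.4 pos [481.4  40.1 300.6] F [ 0.2 -0.1 -0.4] w 0.995 j6 -0.12
togo [ 0.6 -1.4  0.2] turn [-0.05 -0.01  0.06]
```

View pics/w1.png

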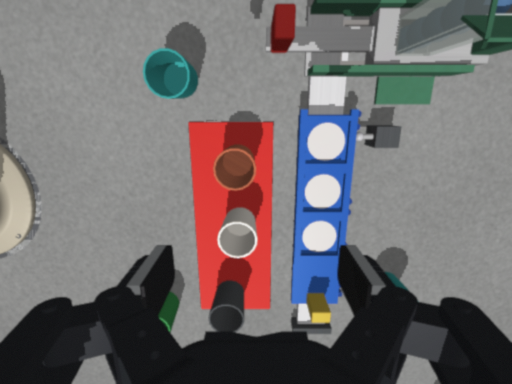

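The wrist view shows the terracotta rim at (236,168), white rim at (238,239), grey cup at (228,305), discs at (326,141), (323,191) and (319,236), handle at (318,307) and knob at (283,27).

```bash
python3 - <<'E'
from h import *
KT=cam('wrist');im=cv2.imread('pics/w1.png');H,S,V=cv2.split(cv2.cvtColor(im,cv2.COLOR_BGR2HSV))
def comps(m,z,lab,mn,x0,y0,x1,y1):
    k=np.zeros(H.shape,np.uint8);k[y0:y1,x0:x1]=m[y0:y1,x0:x1]
    c,l,st,ce=cv2.connectedComponentsWithStats(k)
    for i in range(1,c):
        if st[i,4]>=mn: print(lab,ce[i].round(1),st[i].tolist(),ray(KT,ce[i],z)[:2].round(1))
comps((S<60)&(V>190),32,'disc',200,300,115,350,260)
comps((H>18)&(H<34)&(S>120),82,'handle',30,290,280,340,330)
comps(((H<6)|(H>174))&(S>150)&(V>60),207,'knob',50,260,0,310,60)
comps((V<75)&(S<90),74,'grey',50,200,270,250,335)
comps((H<14)&(S<200)&(S>70),74,'terra',50,205,130,265,200)
comps((S<60)&(V>200),74,'whiterim',30,210,205,262,265)
for p in[(236,168),(238,239),(227,320)]: print('rim',p,ray(KT,p,74)[:2].round(1))
cv2.imwrite('pics/w1c.png',np.hstack([cv2.resize(im[120:335,190:350],None,fx=2.7,fy=2.7,interpolation=2),cv2.resize(im[0:100,250:350],(360,360))]) if 0 else cv2.resize(im[0:335,190:350],None,fx=1.78,fy=1.78,interpolation=2))
E
```

```text
disc [325.9 140.9] [308, 123, 37, 36, 1092] [582.4  63.9]
disc [322.2 190.7] [305, 174, 35, 33, 931] [579.4 -11.1]
disc [319.  235.7] [303, 221, 33, 30, 809] [576.7 -86.1]
handle [318.4 308.2] [308, 294, 23, 30, 520] [ 567.9 -184. ]
knob [282.5  27.3] [272, 5, 23, 47, 941] [505.  169.1]
grey [227.2 309.2] [205, 281, 39, 54, 1443] [ 426.5 -187.3]
terra [234.4 164.3] [205, 130, 60, 70, 4155] [451.7  42.7]
whiterim [237.3 238.8] [218, 222, 39, 36, 202] [449.3 -66.4]
rim (236, 168) [453.6  37.6]
rim (238, 239) [450.3 -66.7]
rim (227, 320) [ 424.8 -207.8]
```

Call:
carry_out(deltas=[[-1,30,20,48,0,0,0],[-1,60,40,96,0,0,0],[-1,90,60,144,0,0,0],[-1,120,80,192,0,0,0],[-1,150,100,238,0,0,0]])

```text
time_s: 2.08
eef_pos: [572.4, -200.8, 150.2]
ee_rot: [0.491, 0.509, 0.491, -0.509]
force: [-0.1, 0.6, 1.0]
grip_width: 0.999
```

Call:
carry_out(deltas=[[-1,50,0,0,0,0,0],[-1,95,0,0,0,0,0],[-1,104,0,0,0,0,0],[1,104,0,0,0,0,0],[1,104,0,0,0,0,0]])

```text
time_s: 2.7
eef_pos: [573.1, -199.8, 49.4]
ee_rot: [0.493, 0.509, 0.49, -0.508]
force: [0.9, 0.7, -0.1]
grip_width: 0.602
```

Call:
carry_out(deltas=[[1,0,0,0,0,0,0],[1,0,0,6,0,0,0],[1,0,0,12,0,0,0],[1,0,0,18,0,0,0],[1,0,0,23,0,0,0]])

```text
time_s: 3.32
eef_pos: [573.2, -222.7, 49.2]
ee_rot: [0.493, 0.509, 0.49, -0.508]
force: [10.3, 15.7, 1.7]
grip_width: 0.34
```

```bash
python3 -c "
from h import *
togo([480,40,300])
snap('wrist','w2.png')"
```

```text
t 3.33 pos [ 573.2 -222.7   49.2] F [10.3 15.7  1.7] w 0.34 j6 -0.53
togo [-251.7 -100.8 -258.9] turn [ 0.07  0.09 -0.3 ]
```

View pics/w2.png

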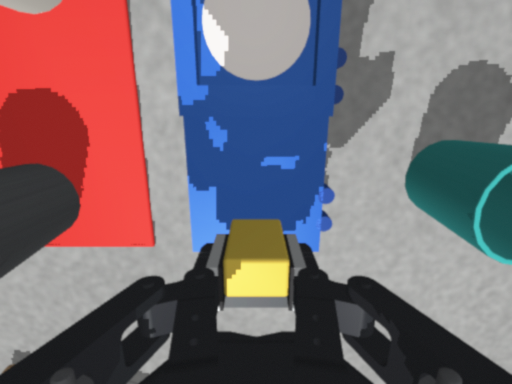

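The gripper holds the yellow handle (opening 29 mm) and the carrier is pressed against the home stop with 16 N. I'll release it and go above the grey cup.

Call:
carry_out(deltas=[[-1,0,0,0,0,0,0],[-1,0,0,0,0,0,0],[-1,-40,0,0,0,0,0],[-1,-95,0,0,0,0,0],[-1,-150,0,0,0,0,0]])

```text
time_s: 4.0
eef_pos: [570.9, -222.3, 199.1]
ee_rot: [-0.491, -0.509, -0.491, 0.509]
force: [0.4, -0.5, -0.6]
grip_width: 1.0
```

Call:
carry_out(deltas=[[-1,0,-55,-4,0,0,0],[-1,0,-110,-8,0,0,0],[-1,0,-148,-11,0,0,0],[-1,0,-148,-11,0,0,0],[-1,0,-148,-11,0,0,0]])

```text
time_s: 4.62
eef_pos: [424.2, -206.6, 197.6]
ee_rot: [0.492, 0.509, 0.491, -0.509]
force: [0.5, -0.1, -0.3]
grip_width: 1.0
```

```bash
python3 -c "
from h import *
togo([425,-207,26])
snap('wrist','w3.png')"
```

```text
t 4.62 pos [ 424.2 -206.6  197.6] F [ 0.5 -0.1 -0.3] w 1.0 j6 -0.67
togo [171.6   0.6   0.3] turn [ 0.04  0.03 -0.05]
```

View pics/w3.png

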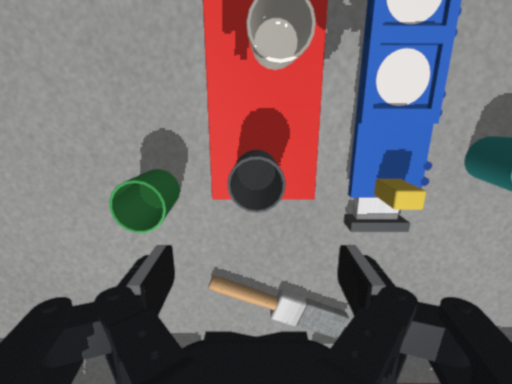

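The view shows the grey rim at (257,183), disc c at (403,77) and the white cup rim at (281,25).

```bash
python3 - <<'E'
from h import *
s=ctrl.sense()
KT=cam('wrist');im=cv2.imread('pics/w3.png');H,S,V=cv2.split(cv2.cvtColor(im,cv2.COLOR_BGR2HSV))
m=np.zeros(H.shape,np.uint8);m[140:225,220:295]=((V<85)&(S<90))[140:225,220:295]
c,l,st,ce=cv2.connectedComponentsWithStats(m);i=1+np.argmax(st[1:,4]);print(st[i],ce[i])
for p in[(257,183),ce[i]]: print('grey rim',ray(KT,p,74))
m=np.zeros(H.shape,np.uint8);m[44:115,370:435]=((V>170)&(S<60))[44:115,370:435]
c,l,st,ce=cv2.connectedComponentsWithStats(m);i=1+np.argmax(st[1:,4]);C=ray(KT,ce[i],32);print('disc c',st[i],ce[i],C)
p=ray(KT,(257,183),74);p[2]=26;togo(p)
E
```

```text
[ 230  159   53   52 2164] [256.00739372 184.4810536 ]
grey rim [ 424.06230464 -200.80072582   74.        ]
grey rim [ 423.04067781 -202.2640051    74.        ]
disc c [ 376   48   54   56 2361] [402.69377382  76.16094875] [ 575.44475003 -104.93152727   32.        ]
t 4.67 pos [ 424.4 -206.5  197.4] F [-0.1 -0.1  0.1] w 1.002 j6 -0.67
togo [171.4  -0.6  -5.7] turn [ 0.06  0.02 -0.03]
```

Call:
carry_out(deltas=[[-1,55,0,-5,0,0,0],[-1,110,0,-5,0,0,0],[-1,160,0,-5,0,0,0],[-1,171,0,-5,0,0,0],[0,171,0,-5,0,0,0]])

```text
time_s: 5.3
eef_pos: [424.6, -201.6, 26.8]
ee_rot: [0.491, 0.509, 0.491, -0.508]
force: [0.3, 0.2, -0.3]
grip_width: 0.814
```

Call:
carry_out(deltas=[[1,0,0,0,0,0,0],[1,0,0,0,0,0,0],[1,0,0,0,0,0,0],[1,-30,0,0,0,0,0],[1,-85,0,0,0,0,0]], newtons=40)

```text
time_s: 5.92
eef_pos: [423.4, -200.9, 112.4]
ee_rot: [-0.491, -0.509, -0.492, 0.509]
force: [-0.2, -1.3, 0.1]
grip_width: 0.664
```

```bash
python3 -c "
from h import *
togo([577.5,-106.5,54])
snap('wrist','w4.png')"
```

```text
t 5.92 pos [ 423.4 -200.9  112.4] F [-0.2 -1.3  0.1] w 0.664 j6 -0.66
togo [ 58.3 150.8 -99.6] turn [ 0.05 -0.06  0.08]
```

Call:
carry_out(deltas=[[1,0,50,-33,0,0,0],[1,0,100,-66,0,0,0],[1,0,151,-100,0,0,0],[1,0,151,-100,0,0,0],[1,35,151,-100,0,0,0]])

```text
time_s: 6.6
eef_pos: [579.9, -106.9, 78.6]
ee_rot: [0.494, 0.509, 0.489, -0.507]
force: [-0.3, 0.0, -2.1]
grip_width: 0.662
```

```bash
python3 -c "
from h import *
togo([577.5,-106.5,54])
snap('wrist','w5.png')"
```

```text
t 6.6 pos [ 579.9 -106.9   78.6] F [-0.3  0.  -2.1] w 0.662 j6 -0.35
togo [24.6 -2.6 -0.4] turn [ 0.11  0.14 -0.34]
```

View pics/w5.png

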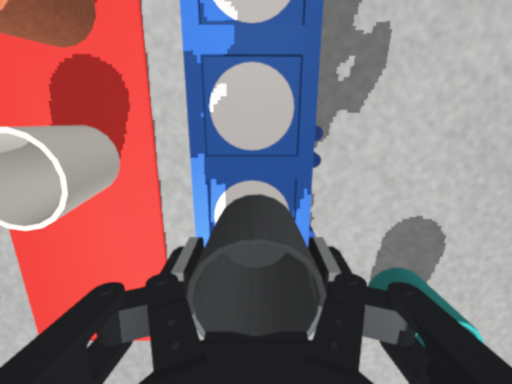

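The grey cup hangs over nest c; disc b is at (252,106), about 2.6 mm left of tool centre, which fits the settled target x=577.5.

```bash
python3 - <<'E'
from h import *
KT=cam('wrist');B=ray(KT,(252,106),32);print('b',B,'c',B-75*FY)
p=B-75*FY;p[2]=54;togo(p)
E
```

```text
b [574.91282609 -29.36190566  32.        ] c [ 572.25032609 -104.30940566   32.        ]
t 6.65 pos [ 576.6 -106.1   72.5] F [-3.5  0.9 -7.3] w 0.666 j6 -0.35
togo [18.6 -4.3 -1.7] turn [ 0.06 -0.07  0.22]
```

Call:
carry_out(deltas=[[1,0,-1,-1,0,0,0],[1,8,-1,-1,0,0,0],[1,16,-1,-1,0,0,0],[1,21,-1,-1,0,0,0],[1,23,-1,-1,0,0,0]])

```text
time_s: 7.28
eef_pos: [577.4, -105.7, 56.0]
ee_rot: [-0.492, -0.508, -0.491, 0.509]
force: [-16.5, 3.8, 35.2]
grip_width: 0.664
```

Call:
carry_out(deltas=[[1,-2,0,0,0,0,0],[1,-2,-2,0,0,0,0],[1,-2,-3,0,0,0,0],[1,-2,-3,0,0,0,0],[1,-2,-3,0,0,0,0]])

```text
time_s: 7.9
eef_pos: [575.6, -105.8, 56.3]
ee_rot: [0.492, 0.509, 0.49, -0.508]
force: [3.7, 0.4, 6.2]
grip_width: 0.666
```

Call:
carry_out(deltas=[[0,0,0,0,0,0,0],[-1,0,0,0,0,0,0],[-1,-10,0,0,0,0,0],[-1,-60,0,0,0,0,0],[-1,-110,0,0,0,0,0]])

```text
time_s: 8.52
eef_pos: [573.9, -105.3, 166.9]
ee_rot: [-0.491, -0.508, -0.492, 0.509]
force: [0.3, -0.1, -0.2]
grip_width: 0.999
```

Call:
carry_out(deltas=[[-1,-10,-50,-15,0,0,0],[-1,-20,-100,-30,0,0,0],[-1,-30,-127,-35,0,0,0],[-1,-30,-127,-35,0,0,0],[-1,-30,-127,-35,0,0,0]])

```text
time_s: 9.15
eef_pos: [449.0, -66.2, 195.5]
ee_rot: [0.491, 0.509, 0.491, -0.509]
force: [0.5, -0.1, -0.5]
grip_width: 0.998
```

```bash
python3 -c "
from h import *
togo([450,-66,26])
snap('wrist','w6.png')"
```

```text
t 9.15 pos [449.  -66.2 195.5] F [ 0.5 -0.1 -0.5] w 0.998 j6 -0.37
togo [169.5   0.9  -0.3] turn [ 0.04  0.01 -0.02]
```

View pics/w6.png

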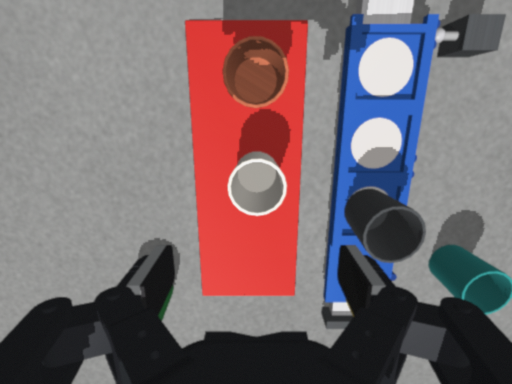

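Grey stands upright in nest c with its rim near (389,232). White rim (257,187), terracotta rim (256,71), disc a (386,67).

```bash
python3 - <<'E'
from h import *
KT=cam('wrist')
for n,p,z in(('white',(257,187),74),('terra',(256,71),74),('grey',(389,232),102),('a',(386,67),32),('b',(376,143),32)): print(n,ray(KT,p,z).round(1))
p=ray(KT,(257,187),74);p[2]=26;togo(p)
E
```

```text
white [448.5 -63.9  74. ]
terra [451.1  40.1  74. ]
grey [ 567.9 -103.1  102. ]
a [581.2  44.2  32. ]
b [578.1 -30.8  32. ]
t 9.2 pos [449.1 -66.2 195.2] F [0.4 0.6 0.3] w 1.003 j6 -0.37
togo [169.2  -0.6  -2.3] turn [ 0.04 -0.    0.01]
```

Call:
carry_out(deltas=[[-1,55,0,-2,0,0,0],[-1,110,0,-2,0,0,0],[-1,158,0,-2,0,0,0],[-1,168,0,-2,0,0,0],[0,168,0,-2,0,0,0]])

```text
time_s: 9.82
eef_pos: [449.3, -64.3, 27.7]
ee_rot: [0.491, 0.509, 0.491, -0.509]
force: [0.4, 0.2, 0.2]
grip_width: 0.818
```

Call:
carry_out(deltas=[[1,0,0,0,0,0,0],[1,0,0,0,0,0,0],[1,0,0,0,0,0,0],[1,-30,0,0,0,0,0],[1,-80,0,0,0,0,0]])

```text
time_s: 10.45
eef_pos: [448.1, -63.8, 108.3]
ee_rot: [-0.491, -0.508, -0.492, 0.509]
force: [0.8, -1.1, -1.6]
grip_width: 0.654
```

```bash
python3 -c "
from h import *
togo([577.5,-31,56])"
```

```text
t 10.45 pos [448.1 -63.8 108.3] F [ 0.8 -1.1 -1.6] w 0.654 j6 -0.37
togo [ 52.2 128.2 -37.3] turn [ 0.04 -0.03  0.08]
```

Call:
carry_out(deltas=[[1,0,45,-13,0,0,0],[1,0,90,-26,0,0,0],[1,0,127,-37,0,0,0],[1,0,127,-37,0,0,0],[1,15,127,-37,0,0,0]])

```text
time_s: 11.08
eef_pos: [577.0, -31.6, 93.0]
ee_rot: [0.492, 0.509, 0.491, -0.508]
force: [0.2, 0.2, -1.9]
grip_width: 0.657
```

Call:
carry_out(deltas=[[1,10,0,0,0,0,0],[1,20,0,0,0,0,0],[1,28,0,0,0,0,0],[1,34,0,0,0,0,0],[1,36,0,0,0,0,0]])

```text
time_s: 11.7
eef_pos: [576.9, -31.4, 56.9]
ee_rot: [-0.491, -0.509, -0.491, 0.509]
force: [-4.7, 1.3, 15.2]
grip_width: 0.652
```

Call:
carry_out(deltas=[[0,-1,0,0,0,0,0],[-1,-1,0,0,0,0,0],[-1,-10,0,0,0,0,0],[-1,-60,0,0,0,0,0],[-1,-110,0,0,0,0,0]])

```text
time_s: 12.32
eef_pos: [576.8, -31.4, 168.2]
ee_rot: [0.491, 0.509, 0.491, -0.509]
force: [-0.3, -0.0, 0.3]
grip_width: 1.0
```

Call:
carry_out(deltas=[[-1,-10,-50,-26,0,0,0],[-1,-20,-100,-52,0,0,0],[-1,-30,-128,-66,0,0,0],[-1,-30,-128,-66,0,0,0],[-1,-30,-128,-66,0,0,0]])

```text
time_s: 12.95
eef_pos: [451.9, 38.6, 196.6]
ee_rot: [0.492, 0.509, 0.491, -0.508]
force: [-0.3, -0.6, -0.1]
grip_width: 0.997
```

```bash
python3 - <<'E'
from h import *
togo([451,40,27])
im,KT=snap('wrist','w7.png')
E
```

```text
t 12.95 pos [451.9  38.6 196.6] F [-0.3 -0.6 -0.1] w 0.997 j6 -0.14
togo [169.6  -1.1  -1.4] turn [ 0.04  0.01 -0.06]
```

View pics/w7.png

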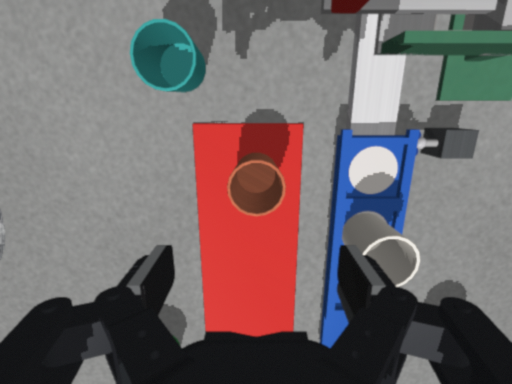

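White stands in nest b, and the terracotta rim is at (257,187): the same offset as the white one had.

Call:
carry_out(deltas=[[-1,55,0,-2,0,0,0],[-1,110,0,-2,0,0,0],[-1,158,0,-2,0,0,0],[-1,169,0,-2,0,0,0],[0,169,0,-2,0,0,0]])

```text
time_s: 13.62
eef_pos: [451.9, 40.7, 27.7]
ee_rot: [-0.491, -0.509, -0.491, 0.509]
force: [1.2, -0.0, 0.7]
grip_width: 0.816
```

Call:
carry_out(deltas=[[1,0,0,0,0,0,0],[1,0,0,0,0,0,0],[1,0,0,0,0,0,0],[1,-30,0,0,0,0,0],[1,-80,0,0,0,0,0]])

```text
time_s: 14.25
eef_pos: [450.8, 41.0, 108.5]
ee_rot: [-0.491, -0.508, -0.492, 0.509]
force: [0.6, -0.3, -0.5]
grip_width: 0.652
```

```bash
python3 -c "
from h import *
togo([580,44,56])"
```

```text
t 14.25 pos [450.8  41.  108.5] F [ 0.6 -0.3 -0.5] w 0.652 j6 -0.13
togo [ 52.3 129.   -7.5] turn [ 0.05 -0.01  0.07]
```

Call:
carry_out(deltas=[[1,0,45,-3,0,0,0],[1,0,90,-6,0,0,0],[1,0,128,-7,0,0,0],[1,0,128,-7,0,0,0],[1,15,128,-7,0,0,0]])

```text
time_s: 14.88
eef_pos: [579.6, 43.5, 93.0]
ee_rot: [0.492, 0.509, 0.491, -0.508]
force: [1.0, -0.1, -2.5]
grip_width: 0.652
```

Call:
carry_out(deltas=[[1,10,0,0,0,0,0],[1,20,0,0,0,0,0],[1,28,0,0,0,0,0],[1,34,0,0,0,0,0],[1,36,0,0,0,0,0]])

```text
time_s: 15.5
eef_pos: [579.5, 43.5, 57.1]
ee_rot: [-0.491, -0.509, -0.491, 0.509]
force: [-8.2, 0.5, 18.0]
grip_width: 0.65
```

Call:
carry_out(deltas=[[0,-1,0,0,0,0,0],[-1,-1,0,0,0,0,0],[-1,-10,0,0,0,0,0],[-1,-60,0,0,0,0,0],[-1,-110,0,0,0,0,0]])

```text
time_s: 16.12
eef_pos: [579.3, 43.5, 168.1]
ee_rot: [-0.491, -0.509, -0.491, 0.509]
force: [-0.7, 0.1, 0.3]
grip_width: 0.997
```

Call:
carry_out(deltas=[[-1,0,1,60,0,0,0],[-1,0,2,120,0,0,0],[-1,0,3,180,0,0,0],[-1,0,3,240,0,0,0],[-1,10,3,265,0,0,0]])

```text
time_s: 16.75
eef_pos: [573.2, -224.6, 157.2]
ee_rot: [0.491, 0.509, 0.49, -0.509]
force: [0.6, 0.5, -0.1]
grip_width: 0.998
```

```bash
python3 - <<'E'
from h import *
im,KT=snap('wrist','w8.png');im2,KS=snap('scene','s8.png')
togo([573,-221.5,49])
H,S,V=cv2.split(cv2.cvtColor(cv2.imread('pics/w8.png'),cv2.COLOR_BGR2HSV))
m=((H>18)&(H<34)&(S>120)).astype(np.uint8);c,l,st,ce=cv2.connectedComponentsWithStats(m);i=1+np.argmax(st[1:,4]);print(st[i],ce[i],ray(KT,ce[i],75))
a=cv2.imread('pics/w8.png');b=cv2.resize(cv2.imread('pics/s8.png')[140:310,150:400],(564,384));cv2.imwrite('pics/m8.png',cv2.resize(np.hstack([a,b]),(800,286)))
E
```

```text
t 16.85 pos [ 572.6 -223.1  155.1] F [-0.8  0.2 -0.4] w 0.998 j6 -0.52
togo [106.1   0.6  -1.5] turn [-0.11 -0.05  0.09]
[ 238  177   35   34 1116] [255.46505376 193.92831541] [ 571.52986604 -217.65587722   75.        ]
```

View pics/m8.png

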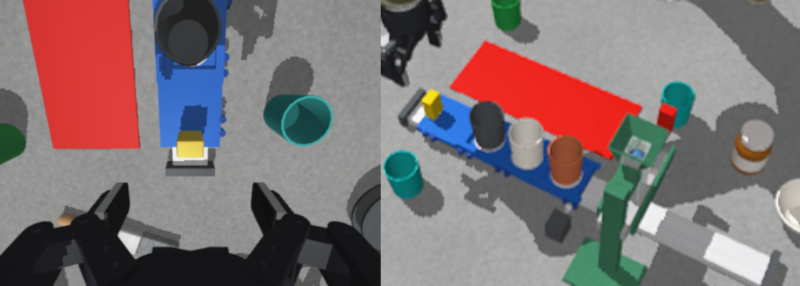

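Grey, white and terracotta stand upright in nests c, b and a, with the handle at (255,194) in the wrist picture. Now I'll grip the handle and slide 130.

Call:
carry_out(deltas=[[-1,50,0,-3,0,0,0],[-1,95,0,-3,0,0,0],[-1,106,0,-3,0,0,0],[0,106,0,-3,0,0,0],[1,106,0,-3,0,0,0]], newtons=60)

```text
time_s: 17.48
eef_pos: [574.4, -218.6, 52.4]
ee_rot: [0.493, 0.509, 0.49, -0.508]
force: [0.4, -0.1, -0.1]
grip_width: 0.606
```

Call:
carry_out(deltas=[[1,0,0,0,0,0,0],[1,0,0,0,0,0,0],[1,0,0,0,0,0,0],[1,0,0,0,0,0,0],[1,0,0,0,0,0,0]])

```text
time_s: 18.1
eef_pos: [573.4, -218.7, 51.9]
ee_rot: [-0.492, -0.509, -0.491, 0.509]
force: [-4.6, 1.1, 6.9]
grip_width: 0.335
```

Call:
carry_out(deltas=[[1,0,0,-6,0,0,0],[1,0,0,-15,0,0,0],[1,0,0,-28,0,0,0],[1,0,0,-42,0,0,0],[1,0,0,-56,0,0,0]])

```text
time_s: 18.73
eef_pos: [575.4, -162.7, 51.9]
ee_rot: [-0.492, -0.509, -0.491, 0.509]
force: [-4.5, -1.4, 6.3]
grip_width: 0.337
```

Call:
carry_out(deltas=[[1,0,0,-16,0,0,0],[1,0,0,-33,0,0,0],[1,0,0,-49,0,0,0],[1,0,0,-61,0,0,0],[1,0,0,-68,0,0,0]])

```text
time_s: 19.35
eef_pos: [577.9, -94.9, 51.9]
ee_rot: [-0.492, -0.508, -0.491, 0.509]
force: [-4.7, -1.1, 7.1]
grip_width: 0.339
```

```bash
python3 -c "
from h import *
togo([573,-92,49])"
```

```text
t 19.35 pos [577.9 -94.9  51.9] F [-4.7 -1.1  7.1] w 0.339 j6 -0.33
togo [ 2.9 -5.  -2.8] turn [ 0.05  0.09 -0.06]
```

Call:
carry_out(deltas=[[1,0,0,-2,0,0,0],[1,0,0,-4,0,0,0],[1,0,0,-5,0,0,0],[1,0,0,-6,0,0,0],[1,0,0,-6,0,0,0]])

```text
time_s: 19.98
eef_pos: [578.1, -88.7, 51.9]
ee_rot: [0.492, 0.509, 0.491, -0.509]
force: [-3.8, 0.6, 8.9]
grip_width: 0.339
```

Call:
carry_out(deltas=[[1,0,0,-1,0,0,0],[1,0,0,-1,0,0,0],[1,0,0,-1,0,0,0],[1,0,0,-1,0,0,0],[1,0,0,-1,0,0,0]])

```text
time_s: 20.6
eef_pos: [578.1, -88.5, 51.9]
ee_rot: [-0.492, -0.508, -0.491, 0.509]
force: [-5.2, -3.3, 7.8]
grip_width: 0.338
```

Call:
carry_out(deltas=[[0,0,0,0,0,0,0],[-1,0,0,0,0,0,0],[-1,-60,0,0,0,0,0],[-1,-120,0,0,0,0,0],[-1,-178,0,0,0,0,0]])

```text
time_s: 21.22
eef_pos: [577.8, -87.3, 230.4]
ee_rot: [0.491, 0.509, 0.491, -0.508]
force: [1.5, -0.3, -0.4]
grip_width: 1.002
```

Call:
carry_out(deltas=[[-1,0,-40,-30,0,0,0],[-1,0,-80,-75,0,0,0],[-1,0,-80,-135,0,0,0],[-1,0,-80,-190,0,0,0],[-1,0,-80,-225,0,0,0]])

```text
time_s: 21.85
eef_pos: [505.4, 142.5, 228.5]
ee_rot: [0.492, 0.508, 0.492, -0.508]
force: [-0.3, 0.0, 0.7]
grip_width: 1.0
```

```bash
python3 - <<'E'
from h import *
im,KT=snap('wrist','w9.png');snap('scene','s9.png')
togo([507,172,174])
H,S,V=cv2.split(cv2.cvtColor(cv2.imread('pics/w9.png'),cv2.COLOR_BGR2HSV))
m=(((H<6)|(H>174))&(S>150)&(V>60)).astype(np.uint8);c,l,st,ce=cv2.connectedComponentsWithStats(m)
for i in range(1,c):
  if st[i,4]>150: print(st[i],ce[i],ray(KT,ce[i],207))
E
```

```text
t 21.95 pos [505.4 143.  228.3] F [ 0.2 -0.2 -0.5] w 0.999 j6 0.08
togo [ 54.3   0.7 -29. ] turn [ 0.28 -0.04 -0.01]
[ 245  150   25   48 1117] [257.38406446 174.22112802] [505.832081   180.13466871 207.        ]
[  167   201    93   148 11630] [215.08770421 267.07841788] [475.82976561 118.12101465 207.        ]
```

View pics/w9.png

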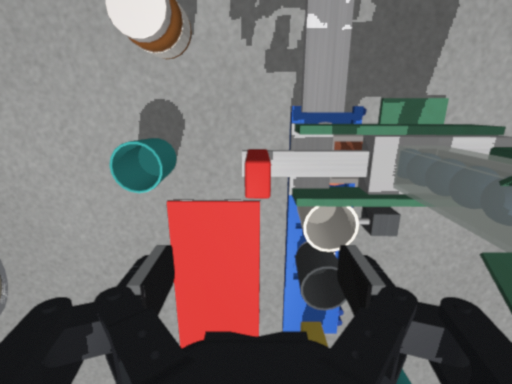

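Knob top face centre is near (258,183), the bar centreline at row 164, and the terracotta cup is under the spout. I'll compute the knob position.

```bash
python3 - <<'E'
from h import *
KT=cam('wrist')
print(ray(KT,(258,182),207),ray(KT,(310,164),154),ray(KT,(258,197),207),ray(KT,(258,151),154))
for z in(154,207): print(proj(KT,[506,173,z]))
im=cv2.imread('pics/w9.png');print(im[145:202:3,258].tolist())
E
```

```text
[505.9440565  175.87372322 207.        ] [546.98337974 175.59062593 154.        ] [505.67603554 166.42053521 207.        ] [506.66162901 186.96800737 154.        ]
[257.66196111 168.84565438]
[258.22716112 186.60505338]
[[152, 153, 152], [130, 132, 140], [22, 25, 99], [23, 24, 99], [21, 22, 99], [27, 29, 120], [50, 54, 207], [58, 62, 224], [58, 62, 224], [59, 63, 225], [59, 63, 226], [60, 64, 226], [61, 65, 227], [60, 66, 226], [61, 66, 227], [62, 66, 228], [62, 66, 228], [61, 66, 225], [126, 128, 148]]
```

Call:
carry_out(deltas=[[-1,0,0,-20,0,0,0],[-1,0,0,-34,0,0,0],[-1,20,0,-34,0,0,0],[-1,45,0,-34,0,0,0],[0,53,0,-34,0,0,0]], newtons=40)

```text
time_s: 22.58
eef_pos: [506.5, 173.7, 174.2]
ee_rot: [-0.491, -0.508, -0.492, 0.509]
force: [-0.3, 0.2, 0.8]
grip_width: 0.82
```

Call:
carry_out(deltas=[[1,0,0,0,0,0,0],[1,0,0,0,0,0,0],[1,0,0,0,0,0,0],[1,0,0,0,0,0,0],[1,0,0,0,0,0,0]])

```text
time_s: 23.2
eef_pos: [507.3, 174.1, 176.2]
ee_rot: [0.492, 0.509, 0.491, -0.508]
force: [-1.1, -1.1, 6.5]
grip_width: 0.179
```

```bash
python3 - <<'E'
from h import *
togo([466,177.5,174])
E
```

```text
t 23.2 pos [507.3 174.1 176.2] F [-1.1 -1.1  6.5] w 0.179 j6 0.15
togo [  2.1 -41.4  -2. ] turn [ 0.05 -0.01 -0.09]
```

Call:
carry_out(deltas=[[1,0,-10,0,0,0,0],[1,0,-22,0,0,0,0],[1,0,-33,0,0,0,0],[1,0,-40,0,0,0,0],[1,0,-42,0,0,0,0]])

```text
time_s: 23.82
eef_pos: [467.5, 175.5, 176.2]
ee_rot: [0.493, 0.511, 0.489, -0.506]
force: [23.5, 0.6, -6.7]
grip_width: 0.181
```

Call:
carry_out(deltas=[[1,0,0,0,0,0,0],[1,0,0,0,0,0,0],[1,0,0,0,0,0,0],[1,0,0,0,0,0,0],[1,0,0,0,0,0,0]])

```text
time_s: 24.45
eef_pos: [467.5, 175.5, 176.2]
ee_rot: [0.493, 0.511, 0.489, -0.507]
force: [16.1, 0.7, -1.2]
grip_width: 0.176
```

Call:
carry_out(deltas=[[1,0,10,0,0,0,0],[1,0,22,0,0,0,0],[1,0,33,0,0,0,0],[1,0,41,0,0,0,0],[1,0,43,0,0,0,0]])

```text
time_s: 25.08
eef_pos: [507.5, 174.1, 176.1]
ee_rot: [-0.491, -0.508, -0.492, 0.509]
force: [-11.8, -1.0, 12.9]
grip_width: 0.178
```

Call:
carry_out(deltas=[[1,0,0,0,0,0,0],[1,0,0,0,0,0,0],[1,0,0,0,0,0,0],[1,0,0,0,0,0,0],[1,0,0,0,0,0,0]])

```text
time_s: 25.7
eef_pos: [507.5, 174.1, 176.2]
ee_rot: [-0.491, -0.509, -0.491, 0.509]
force: [-3.8, -1.0, 8.8]
grip_width: 0.179
```

Call:
carry_out(deltas=[[0,0,0,0,0,0,0],[-1,0,0,0,0,0,0],[-1,-30,0,0,0,0,0],[-1,-55,0,20,0,0,0],[-1,-55,0,75,0,0,0]])

```text
time_s: 26.32
eef_pos: [505.9, 99.4, 231.8]
ee_rot: [0.493, 0.509, 0.491, -0.507]
force: [0.2, -1.0, -0.6]
grip_width: 1.001
```

Call:
carry_out(deltas=[[-1,0,15,60,0,0,0],[-1,0,40,108,0,0,0],[-1,0,70,150,0,0,0],[-1,0,79,185,0,0,0],[-1,0,79,185,0,0,0]])

```text
time_s: 26.95
eef_pos: [577.9, -90.5, 229.4]
ee_rot: [-0.49, -0.509, -0.491, 0.51]
force: [1.0, -0.0, 0.0]
grip_width: 1.001
```

```bash
python3 - <<'E'
from h import *
im,KT=snap('wrist','w10.png')
togo([577.5,-88.6,52])
im,KT=snap('scene','s10.png')
a=cv2.imread('pics/w10.png');b=cv2.resize(cv2.imread('pics/s10.png')[170:290,210:370],(512,384),interpolation=2)
cv2.imwrite('pics/m10.png',cv2.resize(np.hstack([a,b]),(800,300)))
E
```

```text
t 27.0 pos [577.7 -89.  229.7] F [-0.1  0.5 -0.2] w 1.0 j6 -0.32
togo [ 1.777e+02 -1.000e-01 -3.000e-01] turn [-0.03 -0.03  0.06]
```

View pics/m10.png

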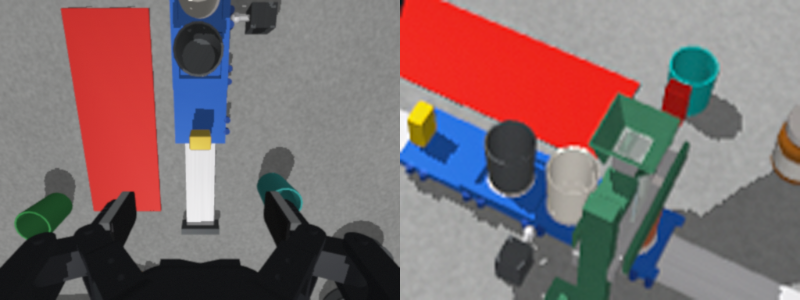

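The cups are upright, the shutter is closed and the handle is below the tool. Next is station b.

Call:
carry_out(deltas=[[-1,60,0,0,0,0,0],[-1,120,0,0,0,0,0],[-1,165,0,0,0,0,0],[-1,178,0,0,0,0,0],[0,178,0,0,0,0,0]], newtons=60)

```text
time_s: 27.68
eef_pos: [578.3, -88.0, 53.1]
ee_rot: [0.492, 0.508, 0.491, -0.508]
force: [0.2, -0.2, 0.5]
grip_width: 0.814
```

Call:
carry_out(deltas=[[1,0,0,0,0,0,0],[1,0,0,0,0,0,0],[1,0,0,0,0,0,0],[1,0,0,0,0,0,0],[1,0,0,0,0,0,0]])

```text
time_s: 28.3
eef_pos: [578.1, -88.7, 53.9]
ee_rot: [0.492, 0.509, 0.491, -0.508]
force: [-4.3, 1.1, 8.6]
grip_width: 0.342
```

Call:
carry_out(deltas=[[1,0,0,-6,0,0,0],[1,0,0,-16,0,0,0],[1,0,0,-30,0,0,0],[1,0,0,-46,0,0,0],[1,0,0,-60,0,0,0]])

```text
time_s: 28.92
eef_pos: [580.2, -29.3, 54.0]
ee_rot: [-0.492, -0.508, -0.49, 0.509]
force: [-3.4, -1.0, 4.4]
grip_width: 0.334
```

Call:
carry_out(deltas=[[1,0,0,-7,0,0,0],[1,0,0,-11,0,0,0],[1,0,0,-13,0,0,0],[1,0,0,-15,0,0,0],[1,0,0,-15,0,0,0]])

```text
time_s: 29.55
eef_pos: [580.8, -13.7, 54.0]
ee_rot: [0.492, 0.509, 0.491, -0.508]
force: [-3.8, 0.5, 8.1]
grip_width: 0.338
```

Call:
carry_out(deltas=[[1,0,0,-1,0,0,0],[1,0,0,-1,0,0,0],[1,0,0,-1,0,0,0],[1,0,0,-1,0,0,0],[1,0,0,-1,0,0,0]])

```text
time_s: 30.18
eef_pos: [580.8, -13.5, 54.0]
ee_rot: [-0.492, -0.508, -0.491, 0.509]
force: [-5.4, -3.6, 7.2]
grip_width: 0.339
```

Detent b is confirmed: 1 mm of command gave 0.2 mm of motion and 3.6 N. Now the knob.

Call:
carry_out(deltas=[[0,0,0,0,0,0,0],[-1,0,0,0,0,0,0],[-1,-60,0,0,0,0,0],[-1,-120,0,0,0,0,0],[-1,-176,0,0,0,0,0]])

```text
time_s: 30.8
eef_pos: [580.4, -12.4, 230.6]
ee_rot: [0.492, 0.509, 0.491, -0.508]
force: [0.3, 0.5, 0.1]
grip_width: 1.005
```

Call:
carry_out(deltas=[[-1,0,-40,-30,0,0,0],[-1,0,-80,-75,0,0,0],[-1,0,-80,-130,0,0,0],[-1,0,-80,-175,0,0,0],[-1,0,-80,-185,0,0,0]])

```text
time_s: 31.42
eef_pos: [506.6, 177.3, 228.3]
ee_rot: [0.492, 0.508, 0.492, -0.508]
force: [1.0, -0.4, 1.5]
grip_width: 0.997
```

```bash
python3 - <<'E'
from h import *
togo([507,174.5,175])
E
```

```text
t 31.43 pos [506.6 177.3 228.3] F [ 1.  -0.4  1.5] w 0.997 j6 0.15
togo [53.3  0.5  2.8] turn [ 0.23 -0.01 -0.  ]
```

Call:
carry_out(deltas=[[-1,0,0,0,0,0,0],[-1,25,0,0,0,0,0],[-1,48,0,0,0,0,0],[-1,54,0,0,0,0,0],[0,54,0,0,0,0,0]], newtons=40)

```text
time_s: 32.05
eef_pos: [507.3, 174.4, 174.7]
ee_rot: [0.491, 0.509, 0.491, -0.509]
force: [0.1, 0.5, -0.3]
grip_width: 0.819
```

Call:
carry_out(deltas=[[1,0,0,0,0,0,0],[1,0,0,0,0,0,0],[1,0,0,0,0,0,0],[1,0,0,0,0,0,0],[1,0,0,0,0,0,0]])

```text
time_s: 32.67
eef_pos: [507.2, 175.1, 174.7]
ee_rot: [0.491, 0.509, 0.491, -0.508]
force: [-1.2, -0.6, 5.6]
grip_width: 0.176
```

Call:
carry_out(deltas=[[1,0,-10,0,0,0,0],[1,0,-22,0,0,0,0],[1,0,-33,0,0,0,0],[1,0,-40,0,0,0,0],[1,0,-42,0,0,0,0]])

```text
time_s: 33.3
eef_pos: [467.5, 176.5, 174.8]
ee_rot: [0.493, 0.511, 0.489, -0.506]
force: [27.5, 1.6, -8.2]
grip_width: 0.18
```

Call:
carry_out(deltas=[[1,0,0,0,0,0,0],[1,0,0,0,0,0,0],[1,0,0,0,0,0,0],[1,0,0,0,0,0,0],[1,0,0,0,0,0,0]])

```text
time_s: 33.92
eef_pos: [467.5, 176.5, 174.8]
ee_rot: [0.493, 0.511, 0.489, -0.507]
force: [19.6, 1.0, -3.4]
grip_width: 0.176
```

Call:
carry_out(deltas=[[1,0,10,0,0,0,0],[1,0,22,0,0,0,0],[1,0,33,0,0,0,0],[1,0,41,0,0,0,0],[1,0,43,0,0,0,0]])

```text
time_s: 34.55
eef_pos: [507.6, 175.1, 174.7]
ee_rot: [-0.491, -0.508, -0.491, 0.509]
force: [-9.2, -1.3, 12.0]
grip_width: 0.183
```

Call:
carry_out(deltas=[[1,0,0,0,0,0,0],[1,0,0,0,0,0,0],[1,0,0,0,0,0,0],[1,0,0,0,0,0,0],[1,0,0,0,0,0,0]])

```text
time_s: 35.17
eef_pos: [507.5, 175.1, 174.7]
ee_rot: [0.491, 0.509, 0.491, -0.509]
force: [-1.1, 0.2, 6.6]
grip_width: 0.179
```

Call:
carry_out(deltas=[[0,0,0,0,0,0,0],[-1,0,0,0,0,0,0],[-1,-30,0,0,0,0,0],[-1,-55,0,20,0,0,0],[-1,-55,0,75,0,0,0]])

```text
time_s: 35.8
eef_pos: [505.7, 100.5, 230.7]
ee_rot: [0.493, 0.509, 0.491, -0.507]
force: [0.6, 0.5, 0.2]
grip_width: 1.005
```

Call:
carry_out(deltas=[[-1,0,15,55,-10,0,0],[-1,0,40,95,-20,0,0],[-1,0,70,110,-30,0,0],[-1,0,79,110,-40,0,0],[-1,0,79,110,-50,0,0]])

```text
time_s: 36.42
eef_pos: [580.7, -12.8, 228.4]
ee_rot: [0.66, 0.251, 0.661, -0.252]
force: [-0.7, 0.1, -0.1]
grip_width: 0.999
```

```bash
python3 - <<'E'
from h import *
togo([580.5,-13.7,52])
s=ctrl.sense();print(q2R(s['ee_rot']).round(3))
M=q2R(s['ee_rot'])
for y in(FY,-FY):
    x=np.array([0,0,-1.]);g=np.c_[x,y,np.cross(x,y)];print(np.degrees(R.from_matrix(M.T@g).as_rotvec()),g[:,2])
E
```

```text
t 36.42 pos [580.7 -12.8 228.4] F [-0.7  0.1 -0.1] w 0.999 j6 -1.07
togo [176.4  -0.6   0.7] turn [50.35 -0.06  0.08]
[[-0.002  0.665  0.747]
 [ 0.     0.747 -0.665]
 [-1.    -0.001 -0.001]]
[-3.96452299e+01 -9.28076082e-02  1.22604627e-02] [ 0.9993 -0.0355  0.    ]
[1.40354724e+02 1.56462358e-02 1.18436780e-01] [-0.9993  0.0355  0.    ]
```

Call:
carry_out(deltas=[[-1,0,0,0,-10,0,0],[-1,0,0,0,-20,0,0],[-1,0,0,0,-30,0,0],[-1,0,0,0,-40,0,0],[-1,40,0,0,-40,0,0]])

```text
time_s: 37.05
eef_pos: [581.6, -12.7, 190.8]
ee_rot: [0.709, 0.011, 0.705, -0.012]
force: [1.4, -1.5, -0.8]
grip_width: 0.998
```

Call:
carry_out(deltas=[[-1,50,0,0,0,0,0],[-1,100,0,0,0,0,0],[-1,125,0,0,0,0,0],[-1,136,0,0,0,0,0],[0,136,0,0,0,0,0]], newtons=30)

```text
time_s: 37.67
eef_pos: [580.5, -12.5, 53.3]
ee_rot: [0.707, 0.012, 0.707, -0.012]
force: [-0.6, 0.4, -0.1]
grip_width: 0.811
```

Call:
carry_out(deltas=[[1,0,0,0,0,0,0],[1,0,0,0,0,0,0],[1,0,0,0,0,0,0],[1,0,0,0,0,0,0],[1,0,0,0,0,0,0]])

```text
time_s: 38.3
eef_pos: [581.0, -13.5, 54.5]
ee_rot: [0.708, 0.012, 0.706, -0.013]
force: [-1.1, -4.5, 6.2]
grip_width: 0.228
```

```bash
python3 - <<'E'
from h import *
togo([580.5,-13.7,52])
s=ctrl.sense();print(q2R(s['ee_rot']).round(3))
E
```

```text
t 38.3 pos [581.  -13.5  54.5] F [-1.1 -4.5  6.2] w 0.228 j6 -1.76
togo [ 2.5 -0.2 -0.5] turn [9.004e+01 1.500e-01 1.000e-02]
[[ 0.001  0.035  0.999]
 [-0.002  0.999 -0.035]
 [-1.    -0.002  0.002]]
```

Call:
carry_out(deltas=[[1,0,6,0,0,0,0],[1,0,16,0,0,0,0],[1,0,30,0,0,0,0],[1,0,46,0,0,0,0],[1,0,60,0,0,0,0]], newtons=40)

```text
time_s: 38.92
eef_pos: [583.2, 46.7, 54.5]
ee_rot: [0.708, 0.011, 0.706, -0.013]
force: [-2.2, -5.2, 6.6]
grip_width: 0.225
```

Call:
carry_out(deltas=[[1,0,7,0,0,0,0],[1,0,11,0,0,0,0],[1,0,13,0,0,0,0],[1,0,14,0,0,0,0],[1,0,14,0,0,0,0]])

```text
time_s: 39.55
eef_pos: [583.6, 59.5, 54.5]
ee_rot: [0.707, 0.011, 0.707, -0.013]
force: [-3.1, -11.9, 6.8]
grip_width: 0.224
```

Call:
carry_out(deltas=[[1,0,1,0,0,0,0],[1,0,1,0,0,0,0],[1,0,1,0,0,0,0],[1,0,1,0,0,0,0],[1,0,1,0,0,0,0]])

```text
time_s: 40.17
eef_pos: [583.7, 61.5, 54.5]
ee_rot: [0.708, 0.012, 0.706, -0.013]
force: [-1.9, -5.2, 6.4]
grip_width: 0.226
```

Call:
carry_out(deltas=[[0,0,0,0,0,0,0],[-1,0,0,0,0,0,0],[-1,-60,0,0,0,0,0],[-1,-120,0,0,0,0,0],[-1,-176,0,0,0,0,0]])

```text
time_s: 40.8
eef_pos: [582.9, 62.6, 231.4]
ee_rot: [0.707, 0.012, 0.707, -0.012]
force: [0.5, -0.3, 0.8]
grip_width: 1.002
```

Call:
carry_out(deltas=[[-1,0,0,-40,10,0,0],[-1,0,0,-80,20,0,0],[-1,0,0,-80,30,0,0],[-1,0,0,-80,40,0,0],[-1,0,0,-80,50,0,0]])

```text
time_s: 41.42
eef_pos: [503.1, 65.4, 229.3]
ee_rot: [0.635, 0.312, 0.635, -0.312]
force: [-0.5, -0.4, 0.9]
grip_width: 0.999
```

Call:
carry_out(deltas=[[-1,0,0,0,10,0,0],[-1,0,0,0,20,0,0],[-1,0,0,0,30,0,0],[-1,0,0,0,40,0,0],[-1,0,0,0,40,0,0]])

```text
time_s: 42.05
eef_pos: [503.1, 65.3, 229.2]
ee_rot: [0.492, 0.508, 0.492, -0.508]
force: [0.2, 0.5, 0.3]
grip_width: 1.0
```

```bash
python3 - <<'E'
from h import *
togo([507,174.5,175])
snap('wrist','w11.png')
a=cv2.resize(cv2.imread('pics/s10.png'),(1,1))
snap('scene','s11.png');snap('side','d11.png')
a=cv2.imread('pics/w11.png');b=cv2.resize(cv2.imread('pics/s11.png')[170:290,210:370],(512,384),interpolation=2)
cv2.imwrite('pics/m11.png',cv2.resize(np.hstack([a,b]),(800,300)))
E
```

```text
t 42.05 pos [503.1  65.3 229.2] F [0.2 0.5 0.3] w 1.0 j6 -0.07
togo [  54.2    0.3 -109.2] turn [ 0.15 -0.01  0.01]
```

View pics/m11.png

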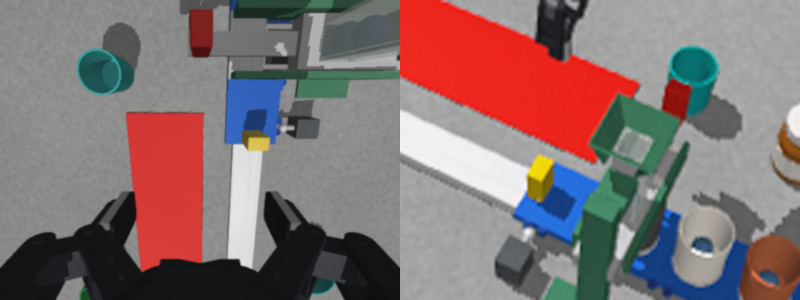

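White and terracotta each show a blue ball inside, at about (703,243) and (765,285), and the grey cup is under the spout. Now the third release.

Call:
carry_out(deltas=[[-1,0,0,-50,0,0,0],[-1,0,0,-90,0,0,0],[-1,0,0,-109,0,0,0],[-1,0,0,-109,0,0,0],[-1,20,0,-109,0,0,0]], newtons=40)

```text
time_s: 42.82
eef_pos: [507.7, 173.2, 210.1]
ee_rot: [0.492, 0.509, 0.491, -0.508]
force: [1.1, 0.1, 0.1]
grip_width: 1.004
```

Call:
carry_out(deltas=[[-1,15,0,0,0,0,0],[-1,30,0,0,0,0,0],[-1,34,0,0,0,0,0],[0,34,0,0,0,0,0],[1,34,0,0,0,0,0]])

```text
time_s: 43.45
eef_pos: [507.2, 174.1, 175.8]
ee_rot: [0.492, 0.509, 0.491, -0.508]
force: [0.2, -0.1, -0.6]
grip_width: 0.606
```

Call:
carry_out(deltas=[[1,0,0,0,0,0,0],[1,0,0,0,0,0,0],[1,0,0,0,0,0,0],[1,0,0,0,0,0,0],[1,0,0,0,0,0,0]])

```text
time_s: 44.08
eef_pos: [507.1, 174.1, 175.6]
ee_rot: [0.491, 0.509, 0.491, -0.508]
force: [-0.8, 0.7, 5.4]
grip_width: 0.18
```

Call:
carry_out(deltas=[[1,0,-10,0,0,0,0],[1,0,-22,0,0,0,0],[1,0,-33,0,0,0,0],[1,0,-40,0,0,0,0],[1,0,-42,0,0,0,0]])

```text
time_s: 44.7
eef_pos: [467.5, 175.5, 175.7]
ee_rot: [0.493, 0.511, 0.489, -0.506]
force: [28.1, 2.8, -9.1]
grip_width: 0.184
```

Call:
carry_out(deltas=[[1,0,0,0,0,0,0],[1,0,0,0,0,0,0],[1,0,0,0,0,0,0],[1,0,0,0,0,0,0],[1,0,0,0,0,0,0]])

```text
time_s: 45.32
eef_pos: [467.5, 175.6, 175.6]
ee_rot: [0.493, 0.511, 0.489, -0.507]
force: [19.5, 2.7, -5.6]
grip_width: 0.178
```

Call:
carry_out(deltas=[[1,0,10,0,0,0,0],[1,0,22,0,0,0,0],[1,0,33,0,0,0,0],[1,0,41,0,0,0,0],[1,0,44,0,0,0,0]])

```text
time_s: 45.95
eef_pos: [507.5, 174.1, 175.6]
ee_rot: [-0.49, -0.508, -0.492, 0.509]
force: [-17.0, -0.8, 16.8]
grip_width: 0.178
```

Call:
carry_out(deltas=[[1,0,0,0,0,0,0],[1,0,0,0,0,0,0],[1,0,0,0,0,0,0],[1,0,0,0,0,0,0],[1,0,0,0,0,0,0]])

```text
time_s: 46.58
eef_pos: [507.5, 174.1, 175.6]
ee_rot: [-0.491, -0.508, -0.492, 0.509]
force: [-6.3, -0.1, 10.0]
grip_width: 0.183
```

Call:
carry_out(deltas=[[0,0,0,0,0,0,0],[-1,0,0,0,0,0,0],[-1,-30,0,0,0,0,0],[-1,-55,0,20,0,0,0],[-1,-55,0,75,0,0,0]])

```text
time_s: 47.2
eef_pos: [506.7, 99.4, 231.6]
ee_rot: [0.493, 0.508, 0.491, -0.507]
force: [1.5, -0.9, 1.0]
grip_width: 1.001
```

Call:
carry_out(deltas=[[-1,0,0,35,-10,0,0],[-1,0,0,35,-20,0,0],[-1,0,0,35,-30,0,0],[-1,0,0,35,-40,0,0],[-1,0,0,35,-50,0,0]])

```text
time_s: 47.82
eef_pos: [504.8, 64.1, 229.8]
ee_rot: [0.661, 0.251, 0.661, -0.252]
force: [0.4, 0.6, -0.2]
grip_width: 0.998
```

Call:
carry_out(deltas=[[-1,0,0,0,-10,0,0],[-1,0,0,0,-20,0,0],[-1,0,0,0,-30,0,0],[-1,0,0,0,-40,0,0],[-1,0,0,0,-40,0,0]])

```text
time_s: 48.45
eef_pos: [504.9, 64.1, 229.9]
ee_rot: [0.707, 0.013, 0.707, -0.013]
force: [0.6, -0.0, 0.3]
grip_width: 1.002
```

```bash
python3 - <<'E'
from h import *
togo([583.3,61.5,53])
snap('scene','s12.png')
E
```

```text
t 48.45 pos [504.9  64.1 229.9] F [ 0.6 -0.   0.3] w 1.002 j6 -1.64
togo [176.9   0.2  78.6] turn [ 8.996e+01 -4.000e-02  4.000e-02]
```

Call:
carry_out(deltas=[[-1,0,0,45,0,0,0],[-1,0,0,79,0,0,0],[-1,30,0,79,0,0,0],[-1,85,0,79,0,0,0],[-1,130,0,79,0,0,0]], newtons=40)

```text
time_s: 49.12
eef_pos: [583.5, 61.4, 98.2]
ee_rot: [0.707, 0.014, 0.707, -0.014]
force: [1.0, -0.4, 0.2]
grip_width: 1.004
```

Call:
carry_out(deltas=[[-1,35,0,0,0,0,0],[-1,47,0,0,0,0,0],[0,47,0,0,0,0,0],[1,47,0,0,0,0,0],[1,47,0,0,0,0,0]])

```text
time_s: 49.75
eef_pos: [584.7, 61.3, 54.5]
ee_rot: [0.708, 0.012, 0.706, -0.012]
force: [0.6, 0.0, 0.1]
grip_width: 0.38
```

Call:
carry_out(deltas=[[1,0,0,0,0,0,0],[1,0,0,0,0,0,0],[1,0,-6,0,0,0,0],[1,0,-14,0,0,0,0],[1,0,-26,0,0,0,0]])

```text
time_s: 50.38
eef_pos: [583.6, 35.7, 54.3]
ee_rot: [0.708, 0.012, 0.706, -0.012]
force: [-1.5, 0.9, 5.3]
grip_width: 0.224
```

Call:
carry_out(deltas=[[1,0,-16,0,0,0,0],[1,0,-32,0,0,0,0],[1,0,-48,0,0,0,0],[1,0,-64,0,0,0,0],[1,0,-80,0,0,0,0]])

```text
time_s: 51.0
eef_pos: [580.7, -44.8, 54.3]
ee_rot: [0.707, 0.012, 0.707, -0.012]
force: [-1.5, 1.3, 5.5]
grip_width: 0.225
```

Call:
carry_out(deltas=[[1,0,-16,0,0,0,0],[1,0,-32,0,0,0,0],[1,0,-48,0,0,0,0],[1,0,-64,0,0,0,0],[1,0,-80,0,0,0,0]])

```text
time_s: 51.62
eef_pos: [577.8, -124.8, 54.3]
ee_rot: [0.707, 0.012, 0.707, -0.012]
force: [-1.9, 1.1, 6.1]
grip_width: 0.224
```

```bash
python3 - <<'E'
from h import *
togo([573.5,-218.5,53])
E
```

```text
t 51.62 pos [ 577.8 -124.8   54.3] F [-1.9  1.1  6.1] w 0.224 j6 -1.95
togo [  1.3 -93.8  -1.1] turn [ 9.005e+01  4.000e-02 -3.000e-02]
```

Call:
carry_out(deltas=[[1,0,-16,0,0,0,0],[1,0,-32,0,0,0,0],[1,0,-48,0,0,0,0],[1,0,-64,0,0,0,0],[1,0,-78,0,0,0,0]])

```text
time_s: 52.25
eef_pos: [575.0, -202.9, 54.3]
ee_rot: [0.707, 0.012, 0.707, -0.012]
force: [1.1, 17.2, 5.1]
grip_width: 0.23
```

Call:
carry_out(deltas=[[1,0,-8,0,0,0,0],[1,0,-12,0,0,0,0],[1,0,-15,0,0,0,0],[1,0,-17,0,0,0,0],[1,0,-18,0,0,0,0]])

```text
time_s: 52.88
eef_pos: [574.4, -220.8, 54.4]
ee_rot: [0.707, 0.012, 0.707, -0.013]
force: [-4.2, 0.2, 7.1]
grip_width: 0.231
```

```bash
python3 - <<'E'
from h import *
togo([573.5,-218.5,53])
E
```

```text
t 52.88 pos [ 574.4 -220.8   54.4] F [-4.2  0.2  7.1] w 0.231 j6 -2.09
togo [ 1.4  2.3 -1. ] turn [9.003e+01 5.000e-02 1.000e-02]
```

```bash
python3 - <<'E'
from h import *
snap('wrist','w13.png');snap('scene','s13.png');snap('side','d13.png')
a=cv2.resize(cv2.imread('pics/w13.png'),(400,300));b=cv2.resize(cv2.imread('pics/s13.png')[150:290,150:337],(400,300),interpolation=2)
c=cv2.resize(cv2.imread('pics/d13.png')[190:310,200:360],(400,300),interpolation=2);d=cv2.resize(cv2.imread('pics/s13.png')[110:380,150:510],(400,300),interpolation=2)
cv2.imwrite('pics/m13.png',np.vstack([np.hstack([a,b]),np.hstack([c,d])]))
E
```

```text
(no output)
```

View pics/m13.png

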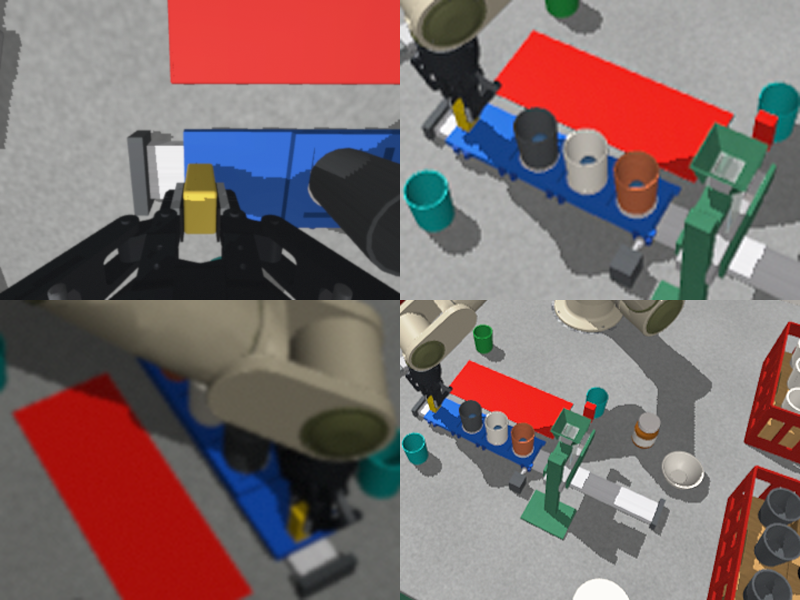

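All three cups are upright on the carrier, each with a blue ball visible. The force spike at y=-203 with a momentarily wider opening looks like the announced grip slackening. I'll press towards the end stop to check home.

Call:
carry_out(deltas=[[1,0,-1,0,0,0,0],[1,0,-2,0,0,0,0],[1,0,-3,0,0,0,0],[1,0,-3,0,0,0,0],[1,0,-3,0,0,0,0]])

```text
time_s: 53.65
eef_pos: [574.3, -221.1, 54.3]
ee_rot: [0.707, 0.013, 0.707, -0.011]
force: [-2.7, 13.7, 9.6]
grip_width: 0.229
```

Call:
carry_out(deltas=[[-0.1,0,3,0,0,0,0],[-0.3,0,3,0,0,0,0],[-0.3,-40,3,0,0,0,0],[-0.3,-80,3,0,0,0,0],[-1,-125,3,0,0,0,0]])

```text
time_s: 54.28
eef_pos: [574.1, -220.7, 179.3]
ee_rot: [0.707, 0.012, 0.707, -0.012]
force: [1.0, -0.7, 0.5]
grip_width: 0.841
```

```bash
python3 - <<'E'
from h import *
togo([573.5,-218.5,53])
im,KT=snap('wrist','w14.png');snap('scene','s14.png')
for f in('s8','s14'):
    H,S,V=cv2.split(cv2.cvtColor(cv2.imread(f'pics/{f}.png'),cv2.COLOR_BGR2HSV));m=(H>20)&(H<32)&(S>150);m[:130]=0;m[300:]=0;m[:,:150]=0;m[:,260:]=0
    print(f,np.argwhere(m).mean(0),m.sum())
E
```

```text
t 54.27 pos [ 574.1 -220.7  179.3] F [ 1.  -0.7  0.5] w 0.841 j6 -2.09
togo [126.3   2.1  -0.6] turn [ 9.003e+01 -3.000e-02  2.000e-02]
s8 [201.37062937 180.1958042 ] 143
s14 [201.37062937 180.1958042 ] 143
```

The handle sits in the identical pixels to the earlier home picture, and 13.7 N at the stop gave no motion, so the carrier is home. Now I'll return the cups, grey first.

Call:
carry_out(deltas=[[-1,0,30,-1,10,0,0],[-1,0,60,-1,20,0,0],[-1,0,90,-2,30,0,0],[-1,0,115,-2,40,0,0],[-1,0,115,-2,50,0,0]])

```text
time_s: 55.0
eef_pos: [576.2, -104.0, 177.7]
ee_rot: [0.635, 0.311, 0.635, -0.311]
force: [0.6, -1.2, 0.9]
grip_width: 1.004
```

Call:
carry_out(deltas=[[-1,0,0,0,10,0,0],[-1,0,0,0,20,0,0],[-1,0,0,0,30,0,0],[-1,0,0,0,40,0,0],[-1,0,0,0,40,0,0]])

```text
time_s: 55.62
eef_pos: [576.1, -105.7, 177.7]
ee_rot: [-0.491, -0.508, -0.492, 0.508]
force: [0.5, 0.0, -0.3]
grip_width: 1.0
```

```bash
python3 - <<'E'
from h import *
togo([575.8,-105.5,56])
im,KT=snap('wrist','w15.png')
cv2.imwrite('pics/w15s.png',cv2.imread('pics/w15.png'))
E
```

```text
t 55.62 pos [ 576.1 -105.7  177.7] F [ 0.5  0.  -0.3] w 1.0 j6 -0.35
togo [ 1.217e+02 -3.000e-01 -1.000e-01] turn [ 0.12 -0.01  0.04]
```

View pics/w15.png

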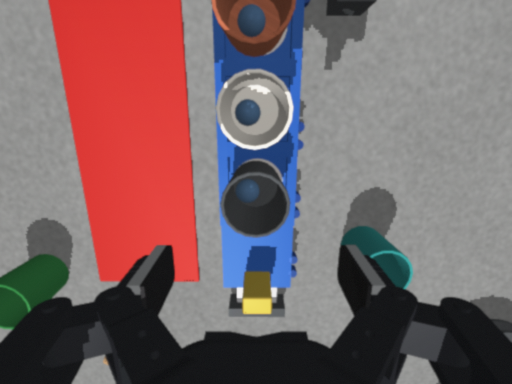

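Each cup shows exactly one ball: (249,190), (247,111) and (251,20). Rims are at grey (255,203) and white (255,109).

```bash
python3 - <<'E'
from h import *
KT=cam('wrist')
for p in[(255,203),(255,109)]: print(ray(KT,p,102).round(1))
E
```

```text
[ 573.7 -104.4  102. ]
[576.1 -30.7 102. ]
```

Call:
carry_out(deltas=[[-1,50,-1,-1,0,0,0],[-1,95,-1,-1,0,0,0],[-1,115,-1,-1,0,0,0],[-1,121,-1,-1,0,0,0],[0,121,-1,-1,0,0,0]], newtons=40)

```text
time_s: 56.3
eef_pos: [575.6, -104.6, 57.7]
ee_rot: [0.492, 0.508, 0.491, -0.508]
force: [0.1, -0.6, -0.0]
grip_width: 0.822
```

Call:
carry_out(deltas=[[1,0,0,0,0,0,0],[1,0,0,0,0,0,0],[1,0,0,0,0,0,0],[1,-20,0,0,0,0,0],[1,-60,0,0,0,0,0]])

```text
time_s: 56.92
eef_pos: [574.6, -104.1, 117.0]
ee_rot: [-0.49, -0.508, -0.492, 0.509]
force: [0.3, -0.9, -2.4]
grip_width: 0.673
```

```bash
python3 - <<'E'
from h import *
togo([440,-185,29])
E
```

```text
t 56.92 pos [ 574.6 -104.1  117. ] F [ 0.3 -0.9 -2.4] w 0.673 j6 -0.35
togo [  88.3 -131.5   85.5] turn [ 0.07 -0.06  0.15]
```

Call:
carry_out(deltas=[[1,0,-40,26,0,0,0],[1,0,-80,52,0,0,0],[1,0,-120,78,0,0,0],[1,0,-131,85,0,0,0],[1,25,-131,85,0,0,0]])

```text
time_s: 57.55
eef_pos: [442.2, -186.0, 93.7]
ee_rot: [0.493, 0.509, 0.489, -0.509]
force: [-0.0, 0.5, -3.1]
grip_width: 0.67
```

Call:
carry_out(deltas=[[1,25,0,0,0,0,0],[1,45,0,0,0,0,0],[1,54,0,0,0,0,0],[1,60,0,0,0,0,0],[1,63,0,0,0,0,0]])

```text
time_s: 58.18
eef_pos: [441.9, -185.1, 30.5]
ee_rot: [-0.492, -0.508, -0.491, 0.509]
force: [-12.4, 6.9, 36.3]
grip_width: 0.667
```

Call:
carry_out(deltas=[[1,-2,0,0,0,0,0],[1,-2,0,0,0,0,0],[0,-2,0,0,0,0,0],[-1,-2,0,0,0,0,0],[-1,-10,0,0,0,0,0]])

```text
time_s: 58.8
eef_pos: [441.3, -184.7, 39.3]
ee_rot: [-0.491, -0.509, -0.492, 0.509]
force: [-0.3, -0.5, -1.2]
grip_width: 0.997
```

Call:
carry_out(deltas=[[-1,-45,0,0,0,0,0],[-1,-105,0,0,0,0,0],[-1,-138,25,-30,0,0,0],[-1,-138,55,-75,0,0,0],[-1,-138,90,-120,0,0,0]])

```text
time_s: 59.42
eef_pos: [536.5, -66.8, 178.6]
ee_rot: [0.492, 0.509, 0.49, -0.508]
force: [0.3, -0.4, 0.8]
grip_width: 1.002
```

```bash
python3 - <<'E'
from h import *
togo([577,-30.5,57])
E
```

```text
t 59.42 pos [536.5 -66.8 178.6] F [ 0.3 -0.4  0.8] w 1.002 j6 -0.31
togo [121.6  39.  -37.8] turn [ 0.01  0.04 -0.1 ]
```

Call:
carry_out(deltas=[[-1,0,40,-38,0,0,0],[-1,0,40,-38,0,0,0],[-1,45,40,-38,0,0,0],[-1,90,40,-38,0,0,0],[-1,108,40,-38,0,0,0]])

```text
time_s: 60.05
eef_pos: [575.3, -31.9, 67.3]
ee_rot: [-0.49, -0.508, -0.492, 0.509]
force: [-0.2, -0.4, 0.4]
grip_width: 0.998
```

```bash
python3 - <<'E'
from h import *
togo([577,-30.5,57])
E
```

```text
t 60.05 pos [575.3 -31.9  67.3] F [-0.2 -0.4  0.4] w 0.998 j6 -0.22
togo [10.3  1.7 -1.4] turn [ 0.01 -0.04  0.21]
```

Call:
carry_out(deltas=[[-1,8,1,-1,0,0,0],[-1,11,1,-1,0,0,0],[0,11,1,-1,0,0,0],[1,11,1,-1,0,0,0],[1,11,1,-1,0,0,0]])

```text
time_s: 60.68
eef_pos: [578.2, -30.6, 59.4]
ee_rot: [0.492, 0.509, 0.491, -0.508]
force: [-3.2, 0.1, 5.7]
grip_width: 0.667
```

Call:
carry_out(deltas=[[1,0,0,0,0,0,0],[1,0,0,0,0,0,0],[1,-10,0,0,0,0,0],[1,-35,0,0,0,0,0],[1,-60,0,0,0,0,0]])

```text
time_s: 61.3
eef_pos: [577.9, -30.5, 119.5]
ee_rot: [0.491, 0.509, 0.491, -0.509]
force: [0.1, 0.3, -1.2]
grip_width: 0.663
```

```bash
python3 - <<'E'
from h import *
togo([440,-72,30])
E
```

```text
t 61.3 pos [577.9 -30.5 119.5] F [ 0.1  0.3 -1.2] w 0.663 j6 -0.22
togo [  89.5 -136.3   46.3] turn [ 0.05 -0.   -0.  ]
```

Call:
carry_out(deltas=[[1,0,-40,15,0,0,0],[1,0,-80,30,0,0,0],[1,0,-120,43,0,0,0],[1,0,-136,46,0,0,0],[1,25,-136,46,0,0,0]])

```text
time_s: 61.92
eef_pos: [440.7, -72.4, 94.9]
ee_rot: [0.492, 0.509, 0.49, -0.508]
force: [-0.3, -0.0, -2.7]
grip_width: 0.659
```

Call:
carry_out(deltas=[[1,25,0,0,0,0,0],[1,45,0,0,0,0,0],[1,54,0,0,0,0,0],[1,60,0,0,0,0,0],[1,62,0,0,0,0,0]])

```text
time_s: 62.55
eef_pos: [440.6, -71.8, 31.6]
ee_rot: [0.491, 0.509, 0.491, -0.508]
force: [-0.1, 0.4, 2.4]
grip_width: 0.655
```

Call:
carry_out(deltas=[[1,0.5,0,0,0,0,0],[0.3,0.5,0,0,0,0,0],[0,0.5,0,0,0,0,0],[-1,0,0,0,0,0,0],[-1,-10,0,0,0,0,0]])

```text
time_s: 63.18
eef_pos: [440.2, -71.7, 41.5]
ee_rot: [-0.491, -0.509, -0.492, 0.509]
force: [0.2, 0.2, -0.5]
grip_width: 1.001
```

Call:
carry_out(deltas=[[-1,-45,0,0,0,0,0],[-1,-105,0,0,0,0,0],[-1,-138,30,-30,0,0,0],[-1,-138,65,-70,0,0,0],[-1,-138,105,-110,0,0,0]])

```text
time_s: 63.8
eef_pos: [550.3, 35.8, 180.8]
ee_rot: [0.492, 0.509, 0.491, -0.508]
force: [0.7, -0.9, 0.0]
grip_width: 0.997
```

Call:
carry_out(deltas=[[-1,0,30,-11,0,0,0],[-1,0,30,-11,0,0,0],[-1,45,30,-11,0,0,0],[-1,90,30,-11,0,0,0],[-1,108,30,-11,0,0,0]])

```text
time_s: 64.42
eef_pos: [577.7, 44.1, 69.4]
ee_rot: [-0.49, -0.508, -0.492, 0.51]
force: [0.6, -0.4, 0.5]
grip_width: 0.997
```

```bash
python3 - <<'E'
from h import *
togo([580,43.8,58])
E
```

```text
t 64.42 pos [577.7  44.1  69.4] F [ 0.6 -0.4  0.5] w 0.997 j6 -0.09
togo [11.4  2.4  0.3] turn [ 0.01 -0.02  0.21]
```

Call:
carry_out(deltas=[[-1,8,2,0,0,0,0],[-1,11,2,0,0,0,0],[0,11,2,0,0,0,0],[1,11,2,0,0,0,0],[1,11,2,0,0,0,0]])

```text
time_s: 65.05
eef_pos: [581.6, 44.5, 61.4]
ee_rot: [0.492, 0.509, 0.491, -0.508]
force: [-2.6, -0.5, 5.2]
grip_width: 0.658
```

Call:
carry_out(deltas=[[1,0,0,0,0,0,0],[1,0,0,0,0,0,0],[1,-10,0,0,0,0,0],[1,-35,0,0,0,0,0],[1,-60,0,0,0,0,0]])

```text
time_s: 65.68
eef_pos: [581.6, 44.4, 121.7]
ee_rot: [0.491, 0.509, 0.491, -0.508]
force: [0.4, 0.4, -1.4]
grip_width: 0.659
```

```bash
python3 - <<'E'
from h import *
togo([441,38,32])
E
```

```text
t 65.67 pos [581.6  44.4 121.7] F [ 0.4  0.4 -1.4] w 0.659 j6 -0.09
togo [  89.6 -140.3   11.3] turn [ 0.05  0.   -0.03]
```

Call:
carry_out(deltas=[[1,0,-45,4,0,0,0],[1,0,-90,8,0,0,0],[1,0,-130,11,0,0,0],[1,0,-140,11,0,0,0],[1,25,-140,11,0,0,0]])

```text
time_s: 66.3
eef_pos: [442.6, 38.1, 97.0]
ee_rot: [0.493, 0.51, 0.49, -0.507]
force: [-0.4, -0.3, -1.5]
grip_width: 0.66
```

Call:
carry_out(deltas=[[1,25,0,0,0,0,0],[1,45,0,0,0,0,0],[1,54,0,0,0,0,0],[1,60,0,0,0,0,0],[1,62,0,0,0,0,0]])

```text
time_s: 66.92
eef_pos: [441.6, 38.2, 33.5]
ee_rot: [0.491, 0.509, 0.491, -0.508]
force: [-0.7, -0.2, -0.4]
grip_width: 0.658
```

Not touching yet, so down another 1.5 mm, then release and rise.

Call:
carry_out(deltas=[[1,1,0,0,0,0,0],[1,1.5,0,0,0,0,0],[0.4,1.5,0,0,0,0,0],[-1,1.5,0,0,0,0,0],[-1,0,0,0,0,0,0]])

```text
time_s: 67.55
eef_pos: [441.5, 38.3, 33.6]
ee_rot: [0.491, 0.509, 0.491, -0.508]
force: [-0.1, -0.5, -0.3]
grip_width: 0.997
```

Call:
carry_out(deltas=[[-1,-45,0,0,0,0,0],[-1,-105,0,0,0,0,0],[-1,-165,0,0,0,0,0],[-1,-215,0,0,0,0,0],[-1,-265,0,0,0,0,0]])

```text
time_s: 68.18
eef_pos: [440.9, 38.4, 300.4]
ee_rot: [0.492, 0.509, 0.491, -0.508]
force: [0.3, 0.3, 0.0]
grip_width: 1.003
```

```bash
python3 - <<'E'
from h import *
togo([441,38,300])
im,KT=snap('wrist','w16.png');snap('scene','s16.png')
a=cv2.imread('pics/w16.png')[0:384];b=cv2.imread('pics/s16.png')
a=cv2.resize(a,(400,300));b1=cv2.resize(b[140:290,150:350],(400,300),interpolation=2);b2=cv2.resize(b[160:310,260:460],(400,300),interpolation=2)
c=cv2.resize(b,(400,300))
cv2.imwrite('pics/m16.png',np.vstack([np.hstack([a,b1]),np.hstack([b2,c])]))
for f in('s8','s16'):
    H,S,V=cv2.split(cv2.cvtColor(cv2.imread(f'pics/{f}.png'),cv2.COLOR_BGR2HSV));m=(H>20)&(H<32)&(S>150);m[:130]=0;m[300:]=0;m[:,:150]=0;m[:,260:]=0
    print(f,np.argwhere(m).mean(0),m.sum())
E
```

```text
t 68.17 pos [440.9  38.4 300.4] F [0.3 0.3 0. ] w 1.003 j6 -0.14
togo [0.4 0.1 0.4] turn [ 0.05  0.01 -0.05]
s8 [201.37062937 180.1958042 ] 143
s16 [201.37062937 180.1958042 ] 143
```

View pics/m16.png

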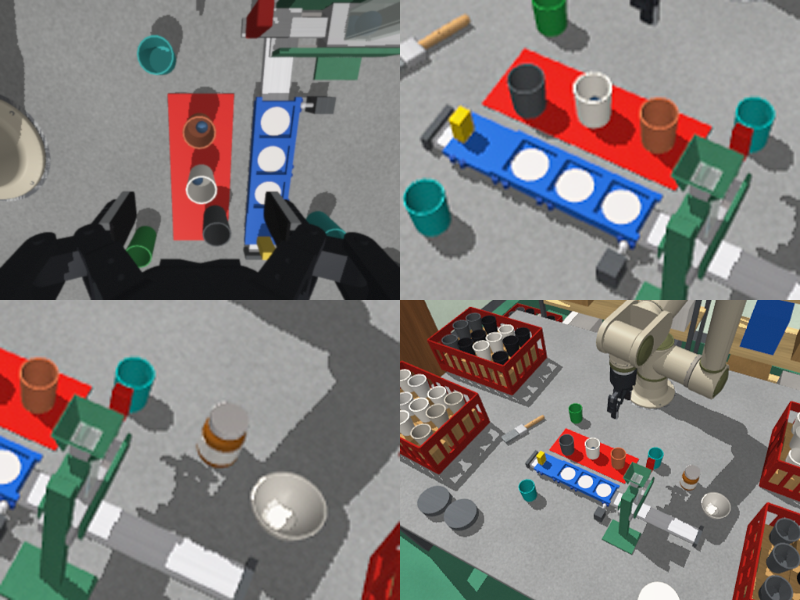

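```bash
python3 - <<'E'
from h import *
K=cam('scene');b=cv2.imread('pics/s16.png');H,S,V=cv2.split(cv2.cvtColor(b,cv2.COLOR_BGR2HSV))
m=np.zeros(H.shape,np.uint8);m[168:210,195:230]=((V<90)&(S<100))[168:210,195:230]
c,l,st,ce=cv2.connectedComponentsWithStats(m);i=1+np.argmax(st[1:,4]);print('grey',st[i],ce[i],ray(K,ce[i],39))
for n,p in(('grey',[441,-185,4]),('white',[440,-72,4]),('terra',[441,38,4])):print(n,'expected foot/rim px',proj(K,p).round(1),proj(K,[*p[:2],74]).round(1))
KW=cam('wrist');print('grey rim in wrist',ray(KW,(216/400*512,233/300*384),74),'expected px',proj(KW,[441,-185,74])*[400/512,300/384])
mb=(H>98)&(H<118)&(S>70);print('blue px in cup regions',[int(mb[y-12:y+8,x-10:x+10].sum()) for x,y in((213,181),(246,187),(279,203))])
E
```

```text
grey [204 173  19  26 387] [213.30232558 185.0620155 ] [ 467.82508184 -173.62979983   39.        ]
grey expected foot/rim px [215.4 184.4] [213.3 170.5]
white expected foot/rim px [247.2 196.7] [246.5 183. ]
terra expected foot/rim px [279.3 209.7] [280.  196.3]
grey rim in wrist [ 468.20055669 -171.21346328   74.        ] expected px [202.63765651 239.24566529]
blue px in cup regions [0, 4, 0]
```

Grey was knocked about 3 cm aside, to about (468,-173), but is still on the mat. I'll check from above that it is upright with its ball.

Call:
carry_out(deltas=[[-1,0,7,50,0,0,0],[-1,20,14,100,0,0,0],[-1,50,21,150,0,0,0],[-1,80,28,200,0,0,0],[-1,100,35,217,0,0,0]])

```text
time_s: 68.9
eef_pos: [467.9, -181.9, 196.1]
ee_rot: [-0.49, -0.509, -0.491, 0.51]
force: [1.1, 0.1, -0.4]
grip_width: 0.999
```

Call:
carry_out(deltas=[[-1,0,0,0,0,0,0],[-1,0,0,0,0,0,0],[-1,0,0,0,0,0,0],[-1,0,0,0,0,0,0],[-1,0,0,0,0,0,0]])

```text
time_s: 69.53
eef_pos: [468.8, -179.5, 198.6]
ee_rot: [0.492, 0.509, 0.491, -0.508]
force: [0.7, -1.3, -0.4]
grip_width: 1.002
```

```bash
python3 - <<'E'
from h import *
togo([468,-180,200])
im,KT=snap('wrist','w17.png');a=cv2.imread('pics/w17.png');H,S,V=cv2.split(cv2.cvtColor(a,cv2.COLOR_BGR2HSV))
for n,xy in(('grey',(468,-172)),('white',(440,-72))):
    p=proj(KT,[*xy,74]).astype(int);q=proj(KT,[*xy,20]).astype(int);print(n,'rim px',p,'floor',q)
    m=np.zeros(H.shape,np.uint8);y0,x0=max(0,q[1]-35),q[0]-35;m[y0:q[1]+35,x0:q[0]+35]=((H>95)&(H<118)&(S>60))[y0:q[1]+35,x0:q[0]+35]
    c,l,st,ce=cv2.connectedComponentsWithStats(m);print([(st[i].tolist(),ce[i].round(),ray(KT,ce[i],21).round(1)) for i in range(1,c) if st[i,4]>30])
# rim/foot of grey: dark mask
p=proj(KT,[468,-172,50]).astype(int);m=np.zeros(H.shape,np.uint8);m[p[1]-50:p[1]+50,p[0]-50:p[0]+50]=((V<90)&((S<110)))[p[1]-50:p[1]+50,p[0]-50:p[0]+50]
c,l,st,ce=cv2.connectedComponentsWithStats(m);i=1+np.argmax(st[1:,4]);print('dark',st[i],ce[i])
m=m*0;m[l==i]=1;cn=max(cv2.findContours(m,0,2)[0],key=cv2.contourArea);print(cv2.fitEllipse(cn))
# mat edges on the row through the cup's foot
f=proj(KT,[468,-172,4]).astype(int);red=((H<6)|(H>174))&(S>150);x=np.where(red[f[1]])[0];print('foot',ray(KT,f,4),'mat x',ray(KT,(x.min(),f[1]),4)[:2],ray(KT,(x.max(),f[1]),4)[:2])
E
```

```text
t 69.53 pos [ 468.8 -179.5  198.6] F [ 0.7 -1.3 -0.4] w 1.002 j6 -0.57
togo [-1.4 -0.7  0.5] turn [ 0.07  0.02 -0.03]
grey rim px [256 180] floor [256 169]
[([252, 155, 22, 20, 323], array([262., 165.]), array([ 474.9, -166.6,   21. ]))]
white rim px [220  71] floor [226  77]
[([207, 70, 21, 22, 366], array([217.,  81.]), array([429.8, -74.4,  21. ]))]
dark [ 227  146   55   61 2141] [252.93554414 179.50537132]
((253.60595703125, 178.16989135742188), (51.580013275146484, 56.738765716552734), 4.291392803192139)
foot [ 467.62960282 -170.9619981     4.        ] mat x [ 370.25933365 -167.61732206] [ 433.5504154  -169.79137546]
```

```bash
python3 -c "
from h import *
print(order.finish_job())"
```

```text
the job is handed in; nothing more can be done
None
```

I ran the whole job and handed it in at about 69.5 s. All three cups (grey, white and terracotta) were present. Each went into a nest, got one ball under the spout from a full open-and-close of the shutter, came back with the carrier, and now stands on the red mat.

**Last checks:**
- **Carrier:** it is home. The yellow handle is in the same pixels as in the earlier home picture, and pressing it against the stop with about 14 N did not move it.
- **Shutter:** after the third ball I pushed it back until it stopped at its starting position.
- **Balls:** the wrist picture taken at home showed exactly one ball in each cup. On the mat, the final checks found one in each of the grey and white cups, and the last picture showed the terracotta cup's. I did not count the spare balls in the hopper afterwards.
- **Bystanders:** the jar, bowl and brush look untouched in the last scene picture. I did not measure them.

**What disagreed:**
- **Grey cup:** it was knocked about 3 cm aside after I set it down. It is upright with its ball, and its foot is about 8 mm inside the mat edge by my estimate. A direct measurement of that edge failed (the red stopped short, probably at the cup or its shadow), so that margin comes from the mat's earlier measured position.
- **Slide home:** a brief 17 N force appeared on the way back, probably the announced grip slackening. The carrier still reached home with the cups upright.

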